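Reset a bench grinder's tool rest and clamp it from underneath

ROBOT

A 6-joint arm with a two-finger parallel gripper is mounted at the origin on a cart in front of the work surface, level with it; the furniture and walls round the work are solid. World frame = base frame: x ahead of the robot, y to its left, z up, the work surface at z = 0. Lengths are in m, angles in degrees, forces in N, time in s.
With the tool pointing down it reaches from about 0.3 to 0.75 m from the base axis. Payload 8.5 kg.
Tool frame: the origin (TCP) lies on the centre line of the jaws, within the pads' length; the fingertips stand 19 mm ahead of it and the grasp point (between the pads) is the TCP (env.tcp_to_tips is the z of the fingertips in the tool frame, in m); z points along the fingers, y is the line along which they close (so a half turn about z gives the same grasp; the last joint's range is limited). The gripper opens to 85 mm and grips with 20 to 120 N. Pads are 22 mm wide; open, the fingers measure 114 mm over their backs; the gripper's body (76 mm by 85 mm) begins 54 mm behind the grasp point. The pads swing forward as they close: fully open they stand 13 mm farther back than shut.
Start: joints at [55.216, 21.807, 74.336, -0, 83.858, -12.336], TCP at [0.21, 0.508, 0.25] pointing down, gripper open.
Joint ranges: [-178.18, 178.18], [-50.72, 133.34], [12.68, 142.11], [-81.47, 261.47], [9.98, 163.14], [-165.26, 165.26]. Speed limits (degrees/s): [136.94, 136.94, 180, 180, 180, 180].

INTERFACE

Orientations are given as a 3x3 rotation matrix whose columns are the frame's x, y, z axes.
In Python, from rig import env gives the robot as it stands.
- The arm moves only by the tool servo_tool, never from a script. Its argument "steps" is a list of rows, each an object of numbers: "tx", "ty", "tz": the shift along the world's x, y, z in cm; "yaw": the turn about the world's z in degrees; "claw": the finger opening in cm, from 0 to 8.54. In form: [{"tx": .., "ty": .., "tz": .., "yaw": .., "claw": ..}, ...]. A call has 1 to 20 rows; each row shifts and turns the commanded pose from where the row before left it; what a row does not reach is not made up. A row lasts 1/10 s, in which the tool goes at most 50 mm and 8.59 degrees, less where a joint would pass 70% of its speed; a pose out of reach is approached as far as the arm can. A call with a gripper value outside its range is refused whole. The fingers move at their own pace and stop on an object; "newtons" is the grip in N (left out, the last holds). Time passes only in rows, so rows that do not move let the fingers close. It gives the time, the measured TCP pose, the force, the opening and the grip force at its end, in the units of the state.
- env.observe(): the state, without advancing time (a new reading comes with each control period).
- env.get_image(name): name is "side" or "top"; returns (picture, depth): 384x512x3 uint8, red, green, blue; 384x512 float32, m along the optical axis (not along the pixel's ray), 0 where there is no reading.
- env.camera_model(name): a dict with "fovy" (degrees; the focal length in pixels is half the picture's height over the tangent of half this angle, whatever the lens; pixels are square), "cx", "cy" (the principal point, pixels), "dist_coeffs" ([k1, k2, p1, p2, k3] as OpenCV has them; the pictures are not rectified), "T" (4x4, takes a point from camera to world coordinates). Camera axes: x right, y down, z forward; pixel columns grow to the right and rows downward; lengths in m; the calibration is good to about 2 mm. A picture is of the moment at which its call begins. camera_model takes no time and is no camera call.
- env.close_job(): hands the job in; it is judged then, once.
The state is a dict: "time_s": time; "q": joint angles; "qvel": joint speeds; "joint_efforts": joint torques, N m; "position": TCP position; "tool_rot": TCP orientation; "ft_force": force on the tool from outside, world axes, zero at the start; "wrist_torque": the same for the moment, N m; "grip_width": finger opening in m; "gripper_force": force on a finger pad.
Only numpy, scipy, OpenCV 4.12 (cv2) and the standard library are available. Lean on these libraries where they do the work, as an engineer would, in place of code of your own. Each camera call takes 0.05 s, during which the arm holds its last target. There are 200 camera calls.

TASK

The right-hand wheel of the bench grinder has just been dressed, and its steel tool rest still stands too far out with its clamp loose. Slide that rest in until its edge stands about 2 mm clear of the wheel, then turn the black cross knob under it until it is firmly hand-tight, without straining the thread, and let go. Leave the other things on the bench where they are.

Things in the scene. Friction and masses are not known exactly. Their poses are not given: they have to be found in the camera images.
- grinder: Dark green double-ended bench grinder, fixed, turned up to 0.25 rad. Origin: on the bench under the middle of its motor; x points from its front to its back, y to its left end, z up. The right-hand wheel (grey) is at y = -145 mm. The left-hand wheel (paler) at +145 mm has a rest and knob alike that are fixed and already set. Foot and motor reach forward to x = -98 mm only.
- wheel_front (a point): Foremost point of the right-hand wheel (150 mm in diameter, 20 mm wide), at the height of its axis, z = 130 mm; axes as the grinder's. Its guard, 85 mm in radius and 48 mm wide, is open at the front from 62 degrees above this point to 48 degrees below.
- tool_rest (a joint): Gap in m between the right-hand rest's rear edge and the wheel front: 0 = touching; grows as the rest comes out to the front (grinder's -x), up to 0.030; it starts between 0.012 and 0.026. With the knob loose, 3 to 4 N slides the rest, and it stays where it is left; clamped, it holds.
- rest_front (a point): Middle of the front edge of the right-hand rest, on its top face; axes as the grinder's. The rest is a flat bright steel plate, 56 mm deep (front to back), 60 mm wide, 8 mm thick, top at z = 130 mm. It can be pinched by its side faces from above or pushed at its front edge. A fixed bracket below it, 26 mm wide, z = 114 to 122 mm, ends just behind the set rest's front edge.
- cross_knob (a joint): Turn of the right-hand cross knob in rad (at 0 its arms lie along the grinder's x and y), anticlockwise seen from above, which tightens: the front arm goes from left to right. It starts loose, 0.8 to 1.6, and turns freely (0.04 N m) until its washer meets the pad; where differs each time, between 2.0 and 3.6, and cannot be seen. From there the torque rises by about 1 N m a radian.
- knob_center (a point): Centre of the right-hand cross knob: on its vertical axis, at mid-height of its arms, z = 95 mm; it does not slide with the rest. Axes turn with the knob; the arms lie along x and y. Black, 34 mm hub, four round-ended arms 13 mm wide, 15 mm high, reaching 45 mm from the axis.
- knob_front (a point): Point 45 mm in front of the right-hand cross knob's axis, at mid-height of its arms (does not turn with the knob; axes as the grinder's): the end of an arm that points straight to the front. With the rest set, such an arm stands 30 mm out beyond the rest's front edge, free above and to both sides; the rest covers the others.
- clamp_washer: Steel washer 24 mm across on top of the cross knob, pressed up 4 mm a radian by its steep quick-clamping screw. Its force on the pad is the clamping force: hand-tight is 22 to 75 N, which takes 0.3 to 0.6 N m at the knob while it turns (9 to 14 N square on an arm's end); standing still against it reads up to half less. More strains the thread. Once tight it holds itself.
- rest_pad: Clamping pad under the right-hand rest, 64 x 26 mm, hidden in the bracket; the washer presses up against it. Origin: centre of its underside.
- punch: Bystander: steel drift punch, 120 mm long, 11 mm thick, lying on the bench to the right of the grinder. Origin: under its middle.
- bearing: Bystander: roller bearing, 68 mm across, 20 mm high, lying flat on the bench to the right of the grinder. Origin: centre of its underside.
- pliers: Bystander: red-handled pliers, 178 mm long, 12 mm thick, lying on the bench in front of the grinder, to the left. Origin: under their middle.
- torch: Bystander: aluminium torch, 132 mm long, 44 mm thick, lying on the bench in front of the grinder, to the left. Origin: under its middle.

How it is judged (in metres and radians):
On the way, in this order (a step that is already met when the one before it is completed fails the run):
1. the rest is slid in to its gap while the clamp is still loose (value of joint tool_rest between 0.0007 and 0.0033 m and contact force between clamp_washer and rest_pad below 10 N), for 0.2 s.
2. the cross knob is hand-tight with the rest still at its gap (value of joint tool_rest between 0.0007 and 0.0033 m and contact force between clamp_washer and rest_pad above 22 N), for 0.2 s.
At the end, for the whole second after the job is handed in: The right-hand rest stands 0.7 to 3.3 mm clear of the wheel, the cross knob under it clamps it with 22 to 75 N and is at rest (all of step 2 and contact force between clamp_washer and rest_pad below 75 N and velocity of joint cross_knob between -0.05 and 0.05 rad/s); the robot touches nothing.
It fails at once if the knob is over-tightened (clamping force above 75 N) (contact force between clamp_washer and rest_pad above 75 N).
It fails at once if a bystander (punch, bearing, pliers, torch) is moved by more than 20 mm (distance of any of punch, bearing, pliers, torch from where it was at the start of the episode above 0.02 m).
It also fails if it takes over 51 s, if anything falls off the work surface, if the arm or the gripper's body presses on something with over 40 N, if the wrist force passes 120 N, or if a joint passes its speed limit or range.

## Working session

There is one attempt and no reset: what is moved stays moved. The work goes in short steps, Python scripts to look and compute and a tool call to move; the robot and the scene stay as the last step left them, time stands still between calls to the robot, and variables do not carry over. Pictures are saved under pics/ and viewed, at most 10 in all, crops included, and the job is handed in when it is done.

Besides the shell and the picture viewer there is one more tool, called as name([rows], argument=value, ...), one row to a line, values as JSON. servo_tool: Moves the arm, as the interface text tells. Its arguments: {"type":"object","properties":{"steps":{"type":"array"},"newtons":{"type":"number"}},"required":["steps"]}

```bash
mkdir -p pics
cat > h.py <<'E'
import numpy as np, cv2
from rig import env
def cam(n):
    m=env.camera_model(n); f=192/np.tan(np.radians(m['fovy'])/2)
    K=np.array([[f,0,m['cx']],[0,f,m['cy']],[0,0,1]]); return K,np.array(m['dist_coeffs']),np.array(m['T'])
def ray(n,px):
    K,D,T=cam(n); u=cv2.undistortPoints(np.array(px,float).reshape(-1,1,2),K,D).reshape(-1,2)
    return T[:3,3],np.c_[u,np.ones(len(u))]@T[:3,:3].T
def onz(n,px,z):
    o,d=ray(n,px); return o+d*((z-o[2])/d[:,2])[:,None]
def proj(n,P):
    K,D,T=cam(n); W=np.linalg.inv(T); r,_=cv2.Rodrigues(W[:3,:3]); return cv2.projectPoints(np.array(P,float).reshape(-1,1,3),r,W[:3,3],K,D)[0].reshape(-1,2)
E
python3 - <<'E'
from h import *
for n in('top','side'):
    im,d=env.get_image(n); np.savez(f'pics/{n}0.npz',im=im,d=d)
    cv2.imwrite(f'pics/{n}0.png',cv2.resize(im[:,:,::-1],(800,600),interpolation=cv2.INTER_CUBIC))
    K,D,T=cam(n); print(n,K[0],D,T.round(3))
E
```

```text
top [429.03615552   0.         252.01895328] [0.00665723 0.         0.         0.         0.        ] [[ 0.021 -0.983  0.182  0.323]
 [-1.    -0.024 -0.015 -0.019]
 [ 0.02  -0.181 -0.983  1.247]
 [ 0.     0.     0.     1.   ]]
side [445.58497871   0.         258.37700541] [0.03085041 0.         0.         0.         0.        ] [[-0.998  0.054 -0.035  0.582]
 [ 0.061  0.635 -0.77   1.207]
 [-0.019 -0.771 -0.637  1.123]
 [ 0.     0.     0.     1.   ]]
```

View pics/top0.png

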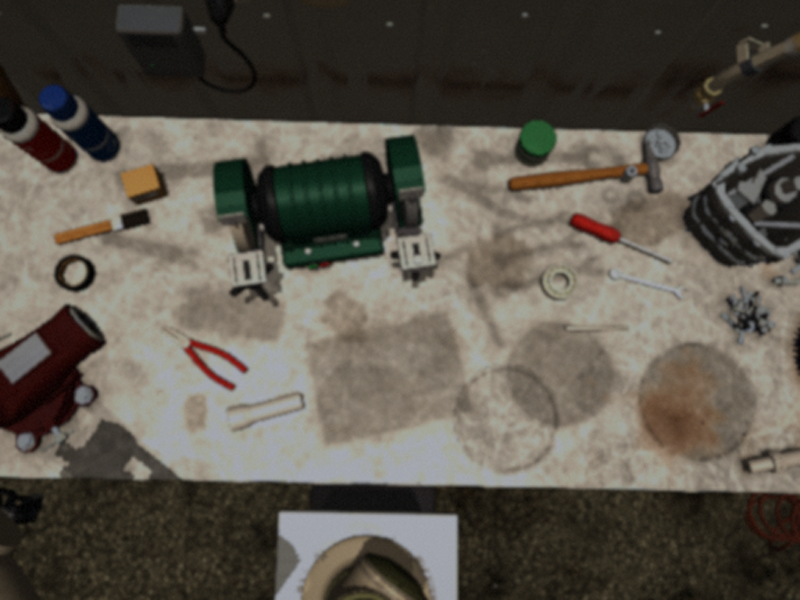

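View pics/side0.png

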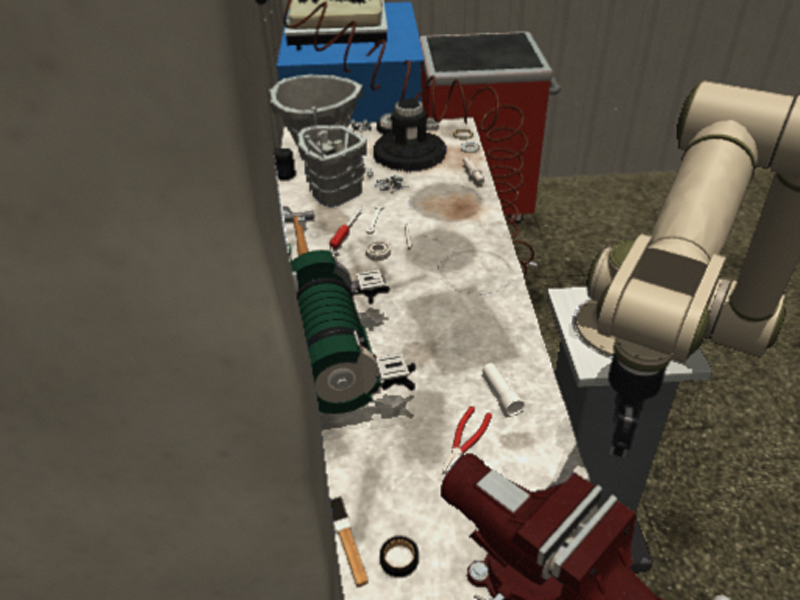

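The top view shows the grinder turned a little. The right rest is at (415,255) and the left one at (249,268) in the 800-px picture. The punch and bearing are to the right, the pliers and torch in front to the left. Next I'll look at the rests enlarged.

Run:
```python
from h import *
a=np.load('pics/top0.npz')['im'];b=np.load('pics/side0.npz')['im']
r=lambda im,x,y,w,h:cv2.resize(im[y:y+h,x:x+w],(400,300),interpolation=cv2.INTER_CUBIC)
L=r(a,130,145,64,48);R=r(a,235,135,64,48)
S=r(b,215,165,64,48);SL=r(b,220,218,64,48)
cv2.imwrite('pics/c.png',np.vstack([np.hstack([L,R]),np.hstack([SL,S])])[:,:,::-1])
```

```text
(no output)
```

View pics/c.png

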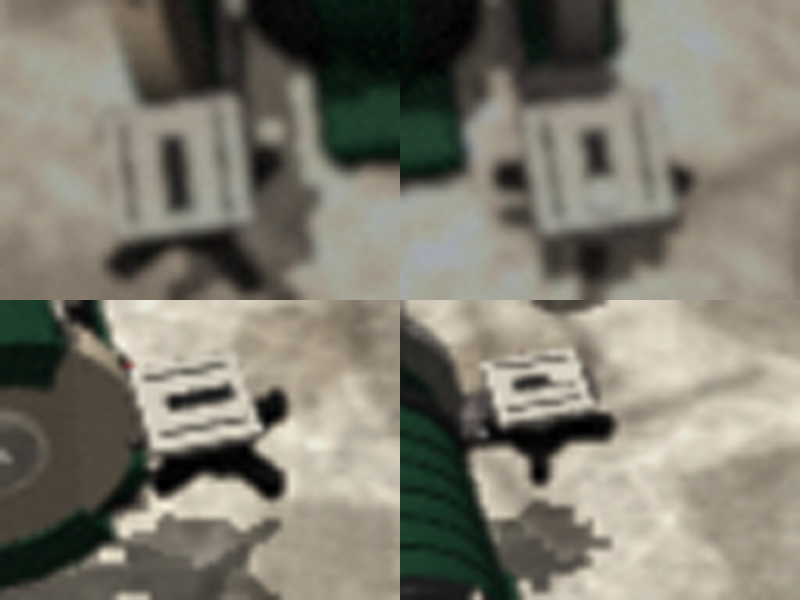

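In the top crop the left rest stands close to its wheel and the right one has a clear gap. The right knob's arms lie nearly along the grinder's axes, and the left knob's are near 45 degrees. Next I'll measure the plates using depth masks.

Run:
```python
from h import *
from rig import env
out={}
for n,boxes in(('top',{'L':(135,150,190,190),'R':(240,140,295,185)}),('side',{'L':(235,222,270,250),'R':(222,215-45,256,200)})):
    z=np.load(f'pics/{n}0.npz');im,d=z['im'],z['d']
    K,D,T=cam(n); v,u=np.mgrid[:384,:512]
    p=cv2.undistortPoints(np.c_[u.ravel(),v.ravel()].astype(float).reshape(-1,1,2),K,D).reshape(-1,2)
    P=(np.c_[p,np.ones(len(p))]*d.reshape(-1,1))@T[:3,:3].T+T[:3,3]; Z=P[:,2].reshape(384,512)
    for k,(a,b,c,e) in boxes.items():
        m=np.zeros((384,512),np.uint8); m[b:e,a:c]=((Z>.119)&(Z<.141)&(d>0))[b:e,a:c]
        if n=='top': m&=1
        nn,lab,st,cen=cv2.connectedComponentsWithStats(m)
        i=1+np.argmax(st[1:,4]); ys,xs=np.nonzero(lab==i)
        W=onz(n,np.c_[xs,ys],.13)[:,:2]
        r=cv2.minAreaRect((W*1000).astype(np.float32)); out[n,k]=W.mean(0)
        print(n,k,st[i],'mean',W.mean(0).round(4),'rect',r,'medZ',np.median(Z[lab==i]).round(4))
    dd=out[n,'L']-out[n,'R']; print('dLR',dd, np.degrees(np.arctan2(-dd[0],dd[1])))
    # green grinder front edge of foot etc.
s=env.observe(); print(s['time_s'],s['position'],np.array(s['tool_rot']).round(3),env.tcp_to_tips,s['ft_force'])
# dark knob pixels by depth z 0.085..0.108 in top
z=np.load('pics/top0.npz');im,d=z['im'],z['d'];K,D,T=cam('top'); v,u=np.mgrid[:384,:512]
p=cv2.undistortPoints(np.c_[u.ravel(),v.ravel()].astype(float).reshape(-1,1,2),K,D).reshape(-1,2)
P=((np.c_[p,np.ones(len(p))]*d.reshape(-1,1))@T[:3,:3].T+T[:3,3]).reshape(384,512,3)
m=(P[...,2]>.08)&(P[...,2]<.112)&(im.max(2)<90)
for a,b,c,e in((135,150,190,195),(240,140,300,190)):
    q=P[b:e,a:c][m[b:e,a:c]]; print((q*1000).round().astype(int).tolist())
```

```text
top L [145 150  25  34 543] mean [0.5682 0.2151] rect ((577.407470703125, 218.3898162841797), (85.64112854003906, 60.4570426940918), 9.802018165588379) medZ 0.1297
top R [252 140  28  34 587] mean [ 0.6058 -0.071 ] rect ((613.605712890625, -71.05719757080078), (96.19401550292969, 60.0543327331543), 10.362343788146973) medZ 0.1292
dLR [-0.037521    0.28611025] 7.4712329858866
side L [235 226  27  18 302] mean [0.569  0.2222] rect ((576.7816772460938, 222.29019165039062), (80.57581329345703, 64.94548797607422), 9.672529220581055) medZ 0.1293
side R [222 173  25  15 222] mean [ 0.6077 -0.0623] rect ((612.1245727539062, -64.03057098388672), (87.86166381835938, 68.05786895751953), 13.0985746383667) medZ 0.1284
dLR [-0.03870551  0.2844159 ] 7.749645675790132
0.1 [0.20987244 0.50812923 0.2497845 ] [[-0.924  0.382 -0.001]
 [ 0.382  0.924 -0.001]
 [ 0.    -0.001 -1.   ]] 0.019 [ 0.29130317 -0.58084635 -0.36297365]
[[630, 219, 98], [634, 220, 81], [625, 217, 106], [630, 219, 85], [622, 217, 106], [626, 218, 89], [619, 217, 108], [624, 218, 88], [620, 217, 90], [612, 215, 112], [617, 217, 92], 
[... 2683 characters left out ...]
, -35, 106], [599, -38, 99], [599, -41, 102], [600, -109, 104], [601, -112, 99], [600, -115, 103], [596, -32, 99], [596, -35, 99], [596, -38, 100], [596, -41, 100], [597, -43, 98], [598, -109, 99], [597, -112, 105], [598, -115, 102], [596, -38, 89], [596, -41, 89], [595, -44, 93], [596, -110, 95], [596, -112, 99], [569, -69, 100], [569, -71, 102], [569, -74, 101], [569, -77, 100], [569, -79, 103], [566, -69, 101], [566, -71, 103], [566, -74, 102], [566, -77, 102], [567, -80, 98], [563, -69, 101], [564, -71, 99], [562, -74, 106], [563, -77, 104], [564, -80, 98], [560, -69, 102], [560, -71, 101], [560, -74, 102], [560, -77, 103], [559, -69, 96], [558, -71, 100], [558, -74, 98], [558, -77, 99]]
```

```bash
cat >> h.py <<'E'
def cloud(n,d):
    K,D,T=cam(n); v,u=np.mgrid[:384,:512]
    p=cv2.undistortPoints(np.c_[u.ravel(),v.ravel()].astype(float).reshape(-1,1,2),K,D).reshape(-1,2)
    return ((np.c_[p,np.ones(len(p))]*d.reshape(-1,1))@T[:3,:3].T+T[:3,3]).reshape(384,512,3)
def plate(n,im,d,c,thr):
    """bright plate near world point c: rect (mm) of mask cast onto z=.13, holes filled"""
    P=cloud(n,d); ok=(abs(P[...,2]-.13)<.012)&(np.hypot(P[...,0]-c[0],P[...,1]-c[1])<.06)
    m=(ok&(im.min(2)>thr)).astype(np.uint8)
    cs=max(cv2.findContours(m,cv2.RETR_EXTERNAL,cv2.CHAIN_APPROX_NONE)[0],key=cv2.contourArea)
    f=np.zeros_like(m); cv2.drawContours(f,[cs],-1,1,-1); ys,xs=np.nonzero(f)
    W=onz(n,np.c_[xs,ys],.13)[:,:2]*1000
    return W.mean(0),cv2.minAreaRect(W.astype(np.float32)),len(xs)
E
python3 - <<'E'
from h import *
for n in('top','side'):
    z=np.load(f'pics/{n}0.npz')
    for c in((.563,.215),(.603,-.07)):
        for t in (90,110,130):
            try: print(n,t,plate(n,z['im'],z['d'],c,t))
            except Exception as e: print(n,t,e)
E
```

```text
top 90 (array([562.65163139, 216.10168783]), ((562.9677124023438, 215.67494201660156), (56.25893783569336, 60.8910026550293), 9.802019119262695), 470)
top 110 (array([562.6761604 , 216.35740509]), ((563.0823974609375, 216.3237762451172), (55.44755554199219, 60.11088562011719), 9.250031471252441), 459)
top 130 (array([561.79036227, 222.10214436]), ((562.9617919921875, 222.32986450195312), (54.196128845214844, 47.42502975463867), 10.232550621032715), 338)
top 90 (array([599.90403699, -73.5090015 ]), ((600.7811279296875, -73.31963348388672), (58.559654235839844, 59.90167236328125), 10.373391151428223), 459)
top 110 (array([600.37075309, -73.1899105 ]), ((600.5757446289062, -73.35737609863281), (55.66753005981445, 59.89189147949219), 10.362005233764648), 442)
top 130 (array([600.99502259, -75.66281813]), ((601.5361328125, -73.88560485839844), (53.38249969482422, 59.11677932739258), 11.127887725830078), 362)
side 90 (array([564.59964917, 218.66482319]), ((564.8150634765625, 220.0401611328125), (56.22675323486328, 64.53057098388672), 9.672529220581055), 249)
side 110 (array([564.19594519, 217.74049878]), ((564.5903930664062, 217.37042236328125), (54.886695861816406, 59.342491149902344), 9.672529220581055), 240)
side 130 (array([564.07172579, 217.66539028]), ((564.198974609375, 217.27987670898438), (54.08457946777344, 59.29548645019531), 9.672529220581055), 237)
side 90 (array([601.86832827, -68.29581206]), ((600.209228515625, -69.37467956542969), (61.69436264038086, 60.45786666870117), 9.225761413574219), 166)
side 110 (array([602.14296246, -69.14573861]), ((602.3084716796875, -69.83497619628906), (56.24738693237305, 59.519718170166016), 10.253880500793457), 157)
side 130 (array([602.00420997, -69.44315056]), ((602.21923828125, -70.31171417236328), (54.415470123291016, 59.407596588134766), 11.55354118347168), 151)
```

servo_tool([
  {"tx": 2.39,"ty": -3.63,"yaw": 2.03,"claw": 8.5},
  {"tx": 2.39,"ty": -3.63,"yaw": 2.03},
  {"tx": 2.39,"ty": -3.63,"yaw": 2.03},
  {"tx": 2.39,"ty": -3.63,"yaw": 2.03},
  {"tx": 2.39,"ty": -3.63,"yaw": 2.03},
  {"tx": 2.39,"ty": -3.63,"yaw": 2.03},
  {"tx": 2.39,"ty": -3.63,"yaw": 2.03},
  {"tx": 2.39,"ty": -3.63,"yaw": 2.03},
  {"tx": 2.39,"ty": -3.63,"yaw": 2.03},
  {"tx": 2.39,"ty": -3.63,"yaw": 2.03},
  {"tx": 2.39,"ty": -3.63,"yaw": 2.03},
  {"tx": 2.39,"ty": -3.63,"yaw": 2.03},
  {"tx": 2.39,"ty": -3.63,"yaw": 2.03},
  {"tx": 2.39,"ty": -3.63,"yaw": 2.03},
  {"tx": 2.39,"ty": -3.63,"yaw": 2.03},
  {"tx": 2.45,"ty": -3.7,"yaw": 2.0},
  {},
  {},
])

```text
invalid input at $.steps[0]: expected keys tx, ty, tz, yaw, claw
```

servo_tool([
  {"tx": 2.39,"ty": -3.63,"tz": 0,"yaw": 2.03,"claw": 8.5},
  {"tx": 2.39,"ty": -3.63,"tz": 0,"yaw": 2.03,"claw": 8.5},
  {"tx": 2.39,"ty": -3.63,"tz": 0,"yaw": 2.03,"claw": 8.5},
  {"tx": 2.39,"ty": -3.63,"tz": 0,"yaw": 2.03,"claw": 8.5},
  {"tx": 2.39,"ty": -3.63,"tz": 0,"yaw": 2.03,"claw": 8.5},
  {"tx": 2.39,"ty": -3.63,"tz": 0,"yaw": 2.03,"claw": 8.5},
  {"tx": 2.39,"ty": -3.63,"tz": 0,"yaw": 2.03,"claw": 8.5},
  {"tx": 2.39,"ty": -3.63,"tz": 0,"yaw": 2.03,"claw": 8.5},
  {"tx": 2.39,"ty": -3.63,"tz": 0,"yaw": 2.03,"claw": 8.5},
  {"tx": 2.39,"ty": -3.63,"tz": 0,"yaw": 2.03,"claw": 8.5},
  {"tx": 2.39,"ty": -3.63,"tz": 0,"yaw": 2.03,"claw": 8.5},
  {"tx": 2.39,"ty": -3.63,"tz": 0,"yaw": 2.03,"claw": 8.5},
  {"tx": 2.39,"ty": -3.63,"tz": 0,"yaw": 2.03,"claw": 8.5},
  {"tx": 2.39,"ty": -3.63,"tz": 0,"yaw": 2.03,"claw": 8.5},
  {"tx": 2.39,"ty": -3.63,"tz": 0,"yaw": 2.03,"claw": 8.5},
  {"tx": 2.45,"ty": -3.7,"tz": 0,"yaw": 2.0,"claw": 8.5},
  {"tx": 0,"ty": 0,"tz": 0,"yaw": 0,"claw": 8.5},
  {"tx": 0,"ty": 0,"tz": 0,"yaw": 0,"claw": 8.5},
], newtons=30)

```text
time_s: 1.9
position: [0.5929, -0.0737, 0.2494]
tool_rot: [[-0.985, -0.172, -0.002], [-0.172, 0.985, 0.001], [0.001, 0.001, -1.0]]
ft_force: [-0.2, 1.2, 0.4]
grip_width: 0.085
gripper_force: 0.0
```

servo_tool([
  {"tx": 0,"ty": 0,"tz": -3,"yaw": 0,"claw": 8.5},
  {"tx": 0,"ty": 0,"tz": -3,"yaw": 0,"claw": 8.5},
  {"tx": 0,"ty": 0,"tz": -2,"yaw": 0,"claw": 8.5},
  {"tx": 0,"ty": 0,"tz": -2,"yaw": 0,"claw": 8.5},
  {"tx": 0,"ty": 0,"tz": -1,"yaw": 0,"claw": 8.5},
  {"tx": 0,"ty": 0,"tz": -1,"yaw": 0,"claw": 8.5},
  {"tx": 0,"ty": 0,"tz": 0,"yaw": 0,"claw": 8.5},
])

```text
time_s: 2.6
position: [0.5926, -0.0726, 0.1297]
tool_rot: [[-0.985, -0.174, -0.001], [-0.174, 0.985, 0.0], [0.001, 0.001, -1.0]]
ft_force: [0.0, 1.1, 0.6]
grip_width: 0.0852
gripper_force: 0.0
```

Run:
```python
from h import *
o=[]
for n,(x,y,w,h) in(('top',(225,125,96,72)),('side',(195,150,96,72))):
    im,d=env.get_image(n); o.append(cv2.resize(im[y:y+h,x:x+w],(400,300),interpolation=cv2.INTER_CUBIC))
cv2.imwrite('pics/d.png',np.hstack(o)[:,:,::-1]); s=env.observe(); print(s['position'],s['ft_force'])
```

```text
[ 0.59324217 -0.07304302  0.13103499] [-0.17555214 -0.1080644  -0.11675636]
```

View pics/d.png

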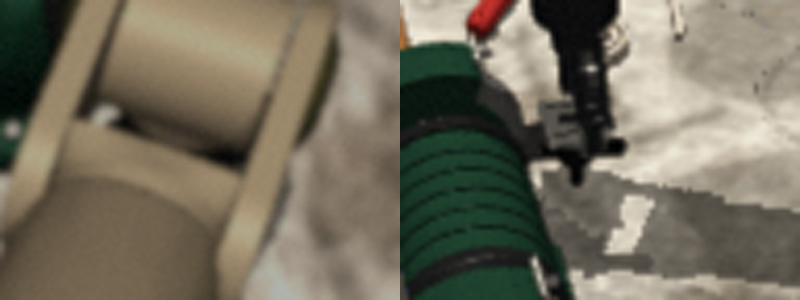

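The side view shows the fingers straddling the plate, with its left knob arm clear below them. The top view is hidden by the arm. Closing now.

servo_tool([
  {"tx": 0,"ty": 0,"tz": 0,"yaw": 0,"claw": 5.5},
  {"tx": 0,"ty": 0,"tz": 0,"yaw": 0,"claw": 5.5},
  {"tx": 0,"ty": 0,"tz": 0,"yaw": 0,"claw": 5.5},
  {"tx": 0,"ty": 0,"tz": 0,"yaw": 0,"claw": 5.5},
  {"tx": 0,"ty": 0,"tz": 0,"yaw": 0,"claw": 5.5},
  {"tx": 0,"ty": 0,"tz": 0,"yaw": 0,"claw": 5.5},
], newtons=30)

```text
time_s: 3.3
position: [0.5933, -0.073, 0.1313]
tool_rot: [[-0.985, -0.174, 0.001], [-0.174, 0.985, 0.0], [-0.001, -0.0, -1.0]]
ft_force: [-1.5, 1.2, 6.4]
grip_width: 0.0593
gripper_force: 32.7
```

servo_tool([
  {"tx": 0.2,"ty": 0.035,"tz": 0,"yaw": 0,"claw": 5.5},
  {"tx": 0.2,"ty": 0.035,"tz": 0,"yaw": 0,"claw": 5.5},
  {"tx": 0.2,"ty": 0.035,"tz": 0,"yaw": 0,"claw": 5.5},
  {"tx": 0.2,"ty": 0.035,"tz": 0,"yaw": 0,"claw": 5.5},
  {"tx": 0.1,"ty": 0.018,"tz": 0,"yaw": 0,"claw": 5.5},
])

```text
time_s: 3.8
position: [0.602, -0.0715, 0.1313]
tool_rot: [[-0.985, -0.174, 0.0], [-0.174, 0.985, 0.0], [-0.0, 0.0, -1.0]]
ft_force: [-3.6, 2.0, 6.9]
grip_width: 0.0591
gripper_force: 32.8
```

servo_tool([
  {"tx": 0.1,"ty": 0.018,"tz": 0,"yaw": 0,"claw": 5.5},
])

```text
time_s: 3.9
position: [0.6029, -0.0713, 0.1313]
tool_rot: [[-0.985, -0.174, 0.0], [-0.174, 0.985, 0.0], [-0.0, 0.0, -1.0]]
ft_force: [-2.8, 2.4, 7.5]
grip_width: 0.0592
gripper_force: 32.8
```

servo_tool([
  {"tx": 0.1,"ty": 0.018,"tz": 0,"yaw": 0,"claw": 5.5},
  {"tx": 0.1,"ty": 0.018,"tz": 0,"yaw": 0,"claw": 5.5},
])

```text
time_s: 4.1
position: [0.6049, -0.0709, 0.1313]
tool_rot: [[-0.985, -0.174, 0.0], [-0.174, 0.985, 0.0], [-0.0, 0.0, -1.0]]
ft_force: [-4.0, 0.4, 7.4]
grip_width: 0.0591
gripper_force: 32.8
```

servo_tool([
  {"tx": 0.1,"ty": 0.018,"tz": 0,"yaw": 0,"claw": 5.5},
])

```text
time_s: 4.2
position: [0.6059, -0.0708, 0.1313]
tool_rot: [[-0.985, -0.174, 0.0], [-0.174, 0.985, 0.0], [-0.0, 0.0, -1.0]]
ft_force: [-3.4, 1.1, 6.8]
grip_width: 0.0592
gripper_force: 32.8
```

servo_tool([
  {"tx": 0.1,"ty": 0.018,"tz": 0,"yaw": 0,"claw": 5.5},
])

```text
time_s: 4.3
position: [0.6069, -0.0705, 0.1313]
tool_rot: [[-0.985, -0.174, 0.0], [-0.174, 0.985, 0.0], [-0.0, 0.0, -1.0]]
ft_force: [-4.1, 1.1, 7.2]
grip_width: 0.0591
gripper_force: 32.8
```

servo_tool([
  {"tx": 0.1,"ty": 0.018,"tz": 0,"yaw": 0,"claw": 5.5},
])

```text
time_s: 4.4
position: [0.6079, -0.0704, 0.1313]
tool_rot: [[-0.985, -0.174, 0.0], [-0.174, 0.985, 0.0], [-0.0, 0.0, -1.0]]
ft_force: [-4.2, 1.5, 7.1]
grip_width: 0.0591
gripper_force: 32.8
```

servo_tool([
  {"tx": 0.05,"ty": 0.009,"tz": 0,"yaw": 0,"claw": 5.5},
])

```text
time_s: 4.5
position: [0.6084, -0.0703, 0.1313]
tool_rot: [[-0.985, -0.174, 0.0], [-0.174, 0.985, 0.0], [-0.0, 0.0, -1.0]]
ft_force: [-4.4, 2.3, 7.8]
grip_width: 0.0592
gripper_force: 32.8
```

servo_tool([
  {"tx": 0.05,"ty": 0.009,"tz": 0,"yaw": 0,"claw": 5.5},
])

```text
time_s: 4.6
position: [0.6089, -0.0702, 0.1313]
tool_rot: [[-0.985, -0.174, 0.0], [-0.174, 0.985, 0.0], [-0.0, 0.0, -1.0]]
ft_force: [-4.8, 0.8, 7.2]
grip_width: 0.0594
gripper_force: 32.8
```

servo_tool([
  {"tx": 0.05,"ty": 0.009,"tz": 0,"yaw": 0,"claw": 5.5},
])

```text
time_s: 4.7
position: [0.6089, -0.0702, 0.1312]
tool_rot: [[-0.985, -0.174, -0.001], [-0.174, 0.985, -0.0], [0.001, 0.0, -1.0]]
ft_force: [-8.0, 0.8, 9.5]
grip_width: 0.0591
gripper_force: 33.0
```

servo_tool([
  {"tx": 0.05,"ty": 0.009,"tz": 0,"yaw": 0,"claw": 5.5},
])

```text
time_s: 4.8
position: [0.6089, -0.0702, 0.1313]
tool_rot: [[-0.985, -0.174, -0.002], [-0.174, 0.985, -0.0], [0.002, 0.0, -1.0]]
ft_force: [-10.1, -0.6, 10.1]
grip_width: 0.0591
gripper_force: 33.1
```

servo_tool([
  {"tx": 0.0,"ty": 0.0,"tz": 0,"yaw": 0,"claw": 5.5},
])

```text
time_s: 4.9
position: [0.6089, -0.0702, 0.1313]
tool_rot: [[-0.985, -0.174, -0.002], [-0.174, 0.985, -0.0], [0.002, 0.0, -1.0]]
ft_force: [-7.9, 0.5, 8.5]
grip_width: 0.0594
gripper_force: 33.0
```

servo_tool([
  {"tx": -0.1,"ty": -0.018,"tz": 0,"yaw": 0,"claw": 5.5},
  {"tx": -0.1,"ty": -0.018,"tz": 0,"yaw": 0,"claw": 5.5},
  {"tx": -0.05,"ty": -0.009,"tz": 0,"yaw": 0,"claw": 5.5},
  {"tx": 0,"ty": 0,"tz": 0,"yaw": 0,"claw": 5.5},
])

```text
time_s: 5.3
position: [0.6082, -0.0704, 0.1313]
tool_rot: [[-0.985, -0.174, 0.003], [-0.174, 0.985, 0.0], [-0.003, -0.0, -1.0]]
ft_force: [2.1, 3.5, 6.7]
grip_width: 0.0592
gripper_force: 32.8
```

servo_tool([
  {"tx": -0.1,"ty": -0.018,"tz": 0,"yaw": 0,"claw": 5.5},
  {"tx": -0.03,"ty": -0.005,"tz": 0,"yaw": 0,"claw": 5.5},
  {"tx": 0,"ty": 0,"tz": 0,"yaw": 0,"claw": 5.5},
  {"tx": 0,"ty": 0,"tz": 0,"yaw": 0,"claw": 5.5},
])

```text
time_s: 5.7
position: [0.607, -0.0705, 0.1313]
tool_rot: [[-0.985, -0.174, 0.003], [-0.174, 0.985, 0.0], [-0.003, -0.0, -1.0]]
ft_force: [1.4, 2.8, 6.2]
grip_width: 0.0591
gripper_force: 32.7
```

servo_tool([
  {"tx": 0,"ty": 0,"tz": 0,"yaw": 0,"claw": 8.5},
  {"tx": 0,"ty": 0,"tz": 0,"yaw": 0,"claw": 8.5},
  {"tx": 0,"ty": 0,"tz": 0,"yaw": 0,"claw": 8.5},
  {"tx": 0,"ty": 0,"tz": 0,"yaw": 0,"claw": 8.5},
  {"tx": 0,"ty": 0,"tz": 0.5,"yaw": 0,"claw": 8.5},
  {"tx": 0,"ty": 0,"tz": 1.5,"yaw": 0,"claw": 8.5},
  {"tx": 0,"ty": 0,"tz": 3,"yaw": 0,"claw": 8.5},
  {"tx": -2,"ty": 0,"tz": 3,"yaw": 0,"claw": 8.5},
  {"tx": -2.5,"ty": 3,"tz": 2,"yaw": 0,"claw": 0},
  {"tx": -2.5,"ty": 4,"tz": 0,"yaw": 0,"claw": 0},
  {"tx": -2.5,"ty": 4,"tz": 0,"yaw": 0,"claw": 0},
  {"tx": -2.5,"ty": 4,"tz": 0,"yaw": 0,"claw": 0},
  {"tx": -2.5,"ty": 4,"tz": 0,"yaw": 0,"claw": 0},
  {"tx": -2.5,"ty": 4,"tz": 0,"yaw": 0,"claw": 0},
  {"tx": 0,"ty": 0,"tz": 0,"yaw": 0,"claw": 0},
  {"tx": 0,"ty": 0,"tz": 0,"yaw": 0,"claw": 0},
])

```text
time_s: 7.3
position: [0.436, 0.1597, 0.2309]
tool_rot: [[-0.984, -0.176, 0.001], [-0.176, 0.984, -0.0], [-0.001, -0.0, -1.0]]
ft_force: [0.2, 0.1, -0.5]
grip_width: -0.0001
gripper_force: 0.0
```

Run:
```python
from h import *
o=[]
for n,(x,y,w,h) in(('top',(225,125,80,60)),('side',(205,150,80,60))):
    im,d=env.get_image(n); np.savez(f'pics/{n}1.npz',im=im,d=d)
    o.append(cv2.resize(im[y:y+h,x:x+w],(400,300),interpolation=cv2.INTER_CUBIC))
    for c in ((.563,.217),(.613,-.07)): print(n,plate(n,im,d,c,110))
    P=cloud(n,d); m=(P[...,2]>.08)&(P[...,2]<.110)&(im.max(2)<80)&(np.hypot(P[...,0]-.601,P[...,1]+.073)<.06)
    q=P[m]*1000
    F=np.array([-.985,-.174]);L=np.array([-.174,.985]); r=(q[:,:2]-[601,-73])@np.c_[F,L]
    print(n,r.round().astype(int).tolist())
cv2.imwrite('pics/e.png',np.hstack(o)[:,:,::-1]); s=env.observe(); print(s['time_s'],s['position'],s['ft_force'],s['grip_width'])
```

```text
top (array([572.38318621, 217.67533702]), ((571.2811279296875, 218.73919677734375), (38.382320404052734, 60.90195083618164), 3.2372186183929443), 277)
top (array([613.78941648, -70.96368955]), ((613.8712768554688, -70.84197998046875), (55.4100227355957, 60.33815002441406), 11.156671524047852), 444)
top [[-59, 10], [-10, 40], [-9, 37], [-9, 34], [-10, 31], [-8, 43], [-7, 40], [-7, 37], [-5, 35], [-7, 32], [4, -36], [5, -38], [-5, 43], [-5, 40], [-4, 38], [-4, 35], [-3, 32], [7, -35], [7, -38], [8, -41], [-3, 41], [-1, 38], [0, 36], [-2, 33], [9, -32], [11, -34], [10, -38], [10, -41], [0, 33], [10, -24], [10, -27], [11, -29], [12, -32], [12, -35], [12, -38], [11, 13], [16, -4], [15, -7], [17, 8], [18, 5], [18, 3], [19, 0], [19, -3], [21, 9], [20, 6], [20, 3], [22, 0], [21, -3], [23, 9], [24, 6], [24, 3], [24, 1], [25, -2], [26, 9], [26, 6], [27, 4], [27, 1], [26, -2], [28, 10], [29, 7], [30, 5], [29, 1], [30, -1], [30, 10], [31, 7], [32, 5], [33, 2], [33, -1], [33, 10], [34, 8], [35, 5], [35, 3], [35, 0], [36, 11], [36, 8], [38, 6], [38, 3], [39, 11], [40, 9], [41, 6], [40, 3], [40, 11
[... 593 characters left out ...]
39, 10], [-31, 5], [-28, 6], [-24, 4], [-20, 1], [-17, 8], [-13, 9], [-10, 13], [-7, 15], [-4, 19], [1, 14], [4, 14], [8, 14], [13, 8], [16, 11], [20, 8], [23, 11], [27, 10], [30, 13], [34, 16], [37, 15], [-31, 0], [-28, 6], [-24, 3], [-20, 0], [-18, 12], [-14, 10], [-11, 15], [-7, 12], [-4, 20], [-1, 22], [4, 16], [8, 15], [12, 12], [16, 7], [-18, 9], [-14, 12], [-11, 16], [-9, 28], [-6, 27], [-1, 21], [3, 18], [8, 12], [-12, 16], [-10, 29], [-6, 27], [-3, 30], [3, 16], [-11, 32], [-9, 42], [-4, 35], [-12, 38], [-8, 37], [-5, 44], [-12, 41], [-9, 43], [-6, 48], [-12, 36], [-10, 46], [-6, 43]]
7.4 [0.43683564 0.15851009 0.23052147] [-0.57580145 -0.70189484  0.3080466 ] 1.2470384224788898e-05
```

View pics/e.png

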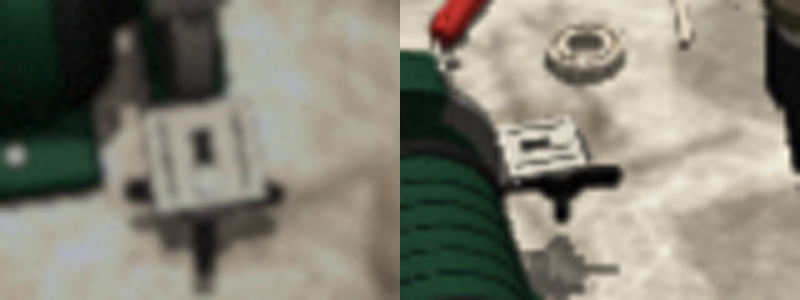

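The rest now stands close to its wheel. The front knob arm points about 9 degrees left of the grinder's front, with its tip near (203,285) in the left panel. Next I'll bring the closed fingers down on the left of it.

servo_tool([
  {"tx": 2.1,"ty": -3.33,"tz": 0,"yaw": 0,"claw": 0},
  {"tx": 2.1,"ty": -3.33,"tz": 0,"yaw": 0,"claw": 0},
  {"tx": 2.1,"ty": -3.33,"tz": 0,"yaw": 0,"claw": 0},
  {"tx": 2.1,"ty": -3.33,"tz": 0,"yaw": 0,"claw": 0},
  {"tx": 2.1,"ty": -3.33,"tz": 0,"yaw": 0,"claw": 0},
  {"tx": 2.2,"ty": -3.33,"tz": 0,"yaw": 0,"claw": 0},
  {"tx": 0,"ty": 0,"tz": 0,"yaw": 0,"claw": 0},
  {"tx": 0,"ty": 0,"tz": -3,"yaw": 0,"claw": 0},
  {"tx": 0,"ty": 0,"tz": -3,"yaw": 0,"claw": 0},
  {"tx": 0,"ty": 0,"tz": -3,"yaw": 0,"claw": 0},
  {"tx": 0,"ty": 0,"tz": -2,"yaw": 0,"claw": 0},
  {"tx": 0,"ty": 0,"tz": -2,"yaw": 0,"claw": 0},
  {"tx": 0,"ty": 0,"tz": 0,"yaw": 0,"claw": 0},
  {"tx": 0,"ty": 0,"tz": 0,"yaw": 0,"claw": 0},
])

```text
time_s: 8.8
position: [0.5633, -0.0413, 0.1006]
tool_rot: [[-0.985, -0.173, -0.0], [-0.173, 0.985, 0.0], [0.0, 0.0, -1.0]]
ft_force: [-0.2, 0.6, 0.4]
grip_width: -0.0003
gripper_force: 0.0
```

servo_tool([
  {"tx": 0.087,"ty": -0.493,"tz": 0,"yaw": 0,"claw": 0},
  {"tx": 0.087,"ty": -0.493,"tz": 0,"yaw": 0,"claw": 0},
  {"tx": 0.052,"ty": -0.295,"tz": 0,"yaw": 0,"claw": 0},
  {"tx": 0.052,"ty": -0.295,"tz": 0,"yaw": 0,"claw": 0},
  {"tx": 0.052,"ty": -0.295,"tz": 0,"yaw": 0,"claw": 0},
  {"tx": 0.052,"ty": -0.295,"tz": 0,"yaw": 0,"claw": 0},
])

```text
time_s: 9.4
position: [0.5674, -0.0618, 0.1019]
tool_rot: [[-0.985, -0.174, 0.002], [-0.174, 0.985, 0.001], [-0.002, 0.001, -1.0]]
ft_force: [-1.2, 9.9, 11.8]
grip_width: 0.0004
gripper_force: 5.5
```

servo_tool([
  {"tx": 0.035,"ty": -0.197,"tz": 0,"yaw": 0,"claw": 0},
])

```text
time_s: 9.5
position: [0.568, -0.0636, 0.1021]
tool_rot: [[-0.985, -0.174, 0.003], [-0.174, 0.985, 0.001], [-0.003, 0.001, -1.0]]
ft_force: [-0.7, 8.9, 11.4]
grip_width: -0.0001
gripper_force: 8.9
```

servo_tool([
  {"tx": 0.035,"ty": -0.197,"tz": 0,"yaw": 0,"claw": 0},
])

```text
time_s: 9.6
position: [0.5682, -0.0648, 0.1021]
tool_rot: [[-0.985, -0.174, 0.003], [-0.174, 0.985, 0.003], [-0.003, 0.002, -1.0]]
ft_force: [-2.1, 15.6, 13.8]
grip_width: -0.0001
gripper_force: 11.3
```

Run:
```python
from h import *
n='side';im,d=env.get_image(n); np.savez(f'pics/{n}2.npz',im=im,d=d)
x,y,w,h=200,140,80,60
cv2.imwrite('pics/f.png',cv2.convertScaleAbs(cv2.resize(im[y:y+h,x:x+w],(800,600),interpolation=cv2.INTER_CUBIC)[:,:,::-1],alpha=1.6,beta=15)); s=env.observe(); print({k:np.round(v,3).tolist() for k,v in s.items()})
```

```text
{'time_s': 9.65, 'q': [-18.45, 32.254, 83.178, 0.21, 64.463, -118.562], 'qvel': [0.211, -0.174, -0.016, -0.602, -0.451, 0.41], 'joint_efforts': [-6.394, -42.513, -17.293, -2.008, -0.951, 0.076], 'position': [0.568, -0.065, 0.102], 'tool_rot': [[-0.985, -0.174, 0.003], [-0.174, 0.985, 0.003], [-0.003, 0.002, -1.0]], 'ft_force': [-2.223, 10.143, 12.014], 'wrist_torque': [1.316, 0.097, 0.052], 'gripper_force': 11.924, 'grip_width': -0.0}
```

View pics/f.png

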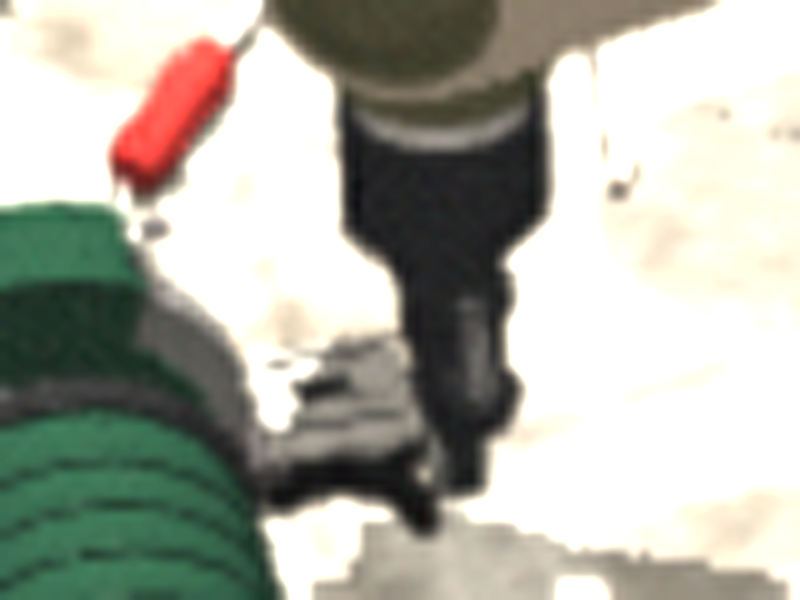

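The knob has turned: the former left arm now shows at (425,515) in this crop, front-left, and the fingers stand in front of the rest. Next I'll measure that arm's angle.

Run:
```python
from h import *
z=np.load('pics/side2.npz');im,d=z['im'],z['d'];P=cloud('side',d)
F=np.array([-.985,-.174]);L=np.array([-.174,.985])
for (x,y) in ((245,195),(242.5,193),(240,190)):
    w=onz('side',[[x-.5,y-.5]],.1)[0]; print((x,y),w.round(4),((w[:2]-[.603,-.070])@np.c_[F,L]).round(4))
z0=np.load('pics/side1.npz')
m=(P[...,2]>.078)&(P[...,2]<.112)&(im.max(2)<70)&(np.hypot(P[...,0]-.601,P[...,1]+.073)<.07)
r=((P[m][:,:2]-[.603,-.070])@np.c_[F,L]*1000).round().astype(int)
print(np.c_[r,(P[m][:,2]*1000).round().astype(int)][::1].tolist())
print(proj('side',[[.603-.0443,-.070-.0078,.1]]))
```

```text
(245, 195) [ 0.5761 -0.0105  0.1   ] [0.0161 0.0633]
(242.5, 193) [ 0.5847 -0.0224  0.1   ] [0.0098 0.0501]
(240, 190) [ 0.5931 -0.0401  0.1   ] [0.0045 0.0312]
[[22, -10, 99], [16, 5, 103], [19, 6, 103], [21, 14, 109], [31, 20, 111], [35, 21, 112], [39, 18, 108], [-7, 4, 102], [-3, 7, 104], [0, 11, 107], [3, 12, 106], [7, 9, 103], [10, 13, 106], [15, 6, 99], [21, -5, 89], [21, 15, 105], [24, 20, 108], [27, 24, 110], [34, 23, 108], [-28, 1, 100], [-25, 1, 99], [-22, 9, 104], [-18, 5, 100], [-14, 3, 98], [-11, 9, 102], [-9, 15, 107], [-5, 16, 106], [-2, 19, 108], [3, 13, 102], [7, 12, 101], [10, 11, 99], [14, 10, 98], [20, 17, 102], [25, 15, 100], [26, 25, 107], [30, 25, 106], [34, 23, 104], [-30, 12, 104], [-27, 13, 104], [-23, 11, 101], [-19, 12, 101], [-15, 8, 97], [-11, 5, 94], [-8, 12, 99], [-6, 19, 105], [-1, 13, 98], [2, 15, 99], [5, 21, 104], [9, 20, 102], [13, 19, 100], [21, 13, 94], [24, 17, 96], [26, 28, 105], [30, 27, 103], [34, 22, 98], [-38, 16, 104], [-34, 13, 101], [-31, 17, 103], [-27, 14, 100], [-23, 10, 96], [-20, 14, 98], [-15, 7, 92], [-12, 11, 94], [-8, 9, 92], [-6, 16, 97], [-2, 18, 98], [1, 22, 100], [3, 31, 107], [7, 29, 105], [12, 24, 100], [14, 30, 104], [20, 16, 92], [24, 16, 91], [26, 25, 98], [31, 19, 92], [34, 24, 95], [-42, 13, 98], [-39, 16, 99], [-36, 22, 103], [-31, 12, 95], [-28, 16, 97], [-23, 10, 92], [-20, 12, 92], [-9, 14, 92], [-5, 13, 90], [-2, 13, 90], [1, 19, 94], [4, 24, 97], [7, 28, 100], [10, 33, 103], [14, 29, 98], [17, 33, 101], [24, 16, 86], [26, 24, 92], [-42, 11, 91], [-39, 14, 93], [-35, 16, 94], [-31, 13, 90], [3, 27, 94], [6, 34, 100], [9, 38, 102], [13, 36, 100], [15, 44, 105], [6, 33, 94], [9, 37, 97], [12, 41, 99], [15, 42, 100], [6, 31, 88], [8, 37, 92], [12, 39, 93], [16, 38, 92], [9, 34, 85], [12, 39, 88]]
[[248.54326426 182.51216495]]
```

servo_tool([
  {"tx": -0.035,"ty": 0.197,"tz": 0,"yaw": 0,"claw": 0},
])

```text
time_s: 9.75
position: [0.5685, -0.0644, 0.1023]
tool_rot: [[-0.985, -0.174, 0.004], [-0.174, 0.985, -0.001], [-0.004, -0.002, -1.0]]
ft_force: [1.1, -0.2, 8.3]
grip_width: -0.0003
gripper_force: 10.8
```

servo_tool([
  {"tx": -0.035,"ty": 0.197,"tz": 0,"yaw": 0,"claw": 0},
])

```text
time_s: 9.85
position: [0.5687, -0.0631, 0.1024]
tool_rot: [[-0.985, -0.174, 0.006], [-0.174, 0.985, -0.002], [-0.005, -0.003, -1.0]]
ft_force: [1.4, -8.4, 7.9]
grip_width: 0.0003
gripper_force: 10.9
```

servo_tool([
  {"tx": -0.035,"ty": 0.197,"tz": 0,"yaw": 0,"claw": 0},
  {"tx": 0,"ty": 0,"tz": 0,"yaw": 0,"claw": 0},
])

```text
time_s: 10.05
position: [0.5687, -0.0629, 0.1024]
tool_rot: [[-0.985, -0.173, 0.006], [-0.173, 0.985, -0.005], [-0.005, -0.006, -1.0]]
ft_force: [2.0, -9.2, 6.7]
grip_width: -0.0002
gripper_force: 10.8
```

servo_tool([
  {"tx": 0,"ty": 0,"tz": 0.3,"yaw": 0,"claw": 0},
  {"tx": 0,"ty": 0,"tz": 0,"yaw": 0,"claw": 0},
])

```text
time_s: 10.25
position: [0.5673, -0.0629, 0.1031]
tool_rot: [[-0.985, -0.173, 0.001], [-0.173, 0.985, -0.004], [-0.001, -0.004, -1.0]]
ft_force: [3.4, -11.7, -6.9]
grip_width: 0.0005
gripper_force: 11.0
```

servo_tool([
  {"tx": -0.4,"ty": -0.07,"tz": 0.3,"yaw": 0,"claw": 0},
  {"tx": 0,"ty": 0,"tz": 0,"yaw": 0,"claw": 0},
])

```text
time_s: 10.45
position: [0.5617, -0.0634, 0.1039]
tool_rot: [[-0.985, -0.172, -0.004], [-0.172, 0.985, -0.002], [0.004, -0.002, -1.0]]
ft_force: [4.4, -15.0, -23.1]
grip_width: 0.0001
gripper_force: 11.9
```

Run:
```python
from h import *
a=np.load('pics/side1.npz'); im,d=env.get_image('side'); np.savez('pics/side3.npz',im=im,d=d)
P=cloud('side',d)
F=np.array([-.985,-.174]);L=np.array([-.174,.985])
q=P.reshape(-1,3); r=(q[:,:2]-[.603,-.070])@np.c_[F,L]*1000
# gripper silhouette by height: dark pixels in front of rest
g=(im.max(2).ravel()<90)&(q[:,2]>.08)&(q[:,2]<.2)&(abs(r[:,1])<60)&(r[:,0]>-10)&(r[:,0]<80)
for lo in range(80,200,6):
    k=g&(q[:,2]*1000>=lo)&(q[:,2]*1000<lo+6)
    if k.sum(): print(lo,k.sum(),'fwd',r[k,0].min().round(),r[k,0].max().round(),'left',r[k,1].min().round(),r[k,1].max().round())
print(plate('side',im,d,(.613,-.07),110)[:2]); s=env.observe();print(s['position'],s['ft_force'],((s['position'][:2]-np.array([.601,-.073]))@np.c_[F,L]).round(4))
```

```text
80 1 fwd 9.0 9.0 left 33.0 33.0
86 12 fwd -9.0 34.0 left -3.0 40.0
92 21 fwd -5.0 46.0 left 1.0 42.0
98 28 fwd -8.0 46.0 left 2.0 44.0
104 20 fwd -7.0 47.0 left 7.0 43.0
110 7 fwd 27.0 41.0 left 8.0 28.0
116 2 fwd 25.0 30.0 left -1.0 30.0
122 28 fwd -9.0 25.0 left -28.0 32.0
128 47 fwd -9.0 42.0 left -24.0 42.0
134 10 fwd -6.0 37.0 left -15.0 48.0
140 6 fwd 24.0 47.0 left 23.0 55.0
146 4 fwd 21.0 32.0 left 6.0 59.0
152 12 fwd 20.0 49.0 left 6.0 60.0
158 4 fwd 20.0 27.0 left 30.0 57.0
164 9 fwd 20.0 48.0 left -0.0 52.0
170 5 fwd 20.0 33.0 left 30.0 58.0
176 16 fwd 18.0 54.0 left 1.0 58.0
182 14 fwd 18.0 53.0 left 4.0 56.0
188 17 fwd 17.0 54.0 left 24.0 58.0
194 14 fwd 25.0 46.0 left 41.0 55.0
(array([628.86272347, -76.27949192]), ((631.138671875, -73.92413330078125), (48.66233444213867, 24.221742630004883), 77.38951110839844))
[ 0.56170435 -0.06348287  0.10381166] [  3.64355152 -14.21320257 -22.69662653] [0.0371 0.0162]
```

servo_tool([
  {"tx": 0.035,"ty": -0.15,"tz": -0.3,"yaw": 0,"claw": 0},
  {"tx": 0,"ty": 0,"tz": 0,"yaw": 0,"claw": 0},
])

```text
time_s: 10.7
position: [0.5628, -0.0638, 0.103]
tool_rot: [[-0.985, -0.173, -0.001], [-0.173, 0.985, -0.001], [0.001, -0.001, -1.0]]
ft_force: [-0.1, -7.4, -6.6]
grip_width: 0.0
gripper_force: 11.4
```

servo_tool([
  {"tx": 0,"ty": 0,"tz": 0,"yaw": 0,"claw": 0.8},
  {"tx": 0,"ty": 0,"tz": 0,"yaw": 0,"claw": 0.8},
])

```text
time_s: 10.9
position: [0.5628, -0.0619, 0.1031]
tool_rot: [[-0.985, -0.174, -0.001], [-0.174, 0.985, 0.001], [0.0, 0.001, -1.0]]
ft_force: [0.3, 4.4, -3.8]
grip_width: 0.008
gripper_force: 14.6
```

Run:
```python
from h import *
im,d=env.get_image('side'); np.savez('pics/side4.npz',im=im,d=d)
x,y,w,h=222,165,40,30
A=cv2.convertScaleAbs(cv2.resize(im[y:y+h,x:x+w],(800,600),interpolation=cv2.INTER_CUBIC)[:,:,::-1],alpha=2.5,beta=10)
cv2.imwrite('pics/g.png',A); s=env.observe(); print(s['ft_force'],s['wrist_torque'],s['gripper_force'])
P=cloud('side',d)
F=np.array([-.985,-.174]);L=np.array([-.174,.985])
print(proj('side',[s['position'], np.array(s['position'])-[0,0,.019]]))
```

```text
[-1.8017252   4.83357678 -4.25770824] [0.44760109 0.30975394 0.00919277] 14.003071188926697
[[247.60701412 184.61546658]
 [247.78575161 188.63675025]]
```

View pics/g.png

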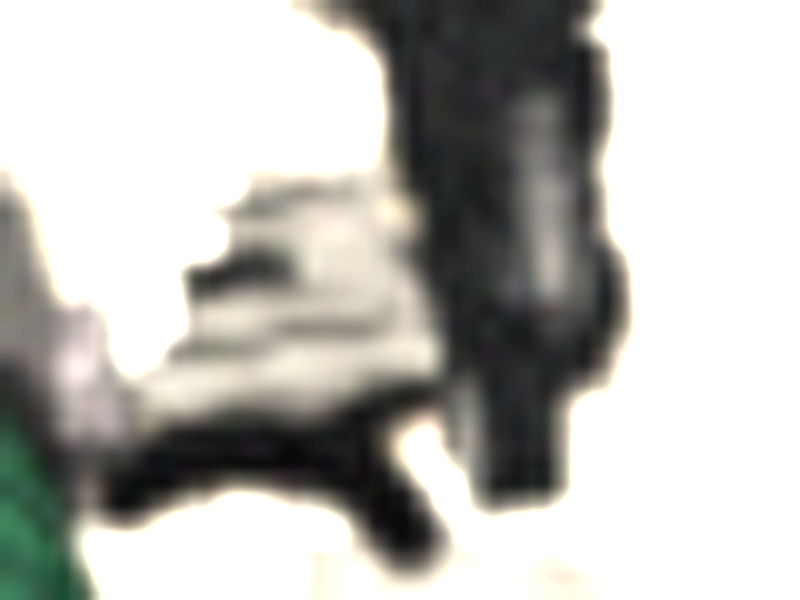

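The gripper's wider linkage has probably caught the rest's front-left corner: it touches the plate near (440,350), and the wrist moments put the contact there. I'll come straight out to the front to free it, then check the rest again.

servo_tool([
  {"tx": -0.3,"ty": -0.05,"tz": 0,"yaw": 0,"claw": 0.8},
  {"tx": -0.3,"ty": -0.05,"tz": 0,"yaw": 0,"claw": 0.8},
  {"tx": 0,"ty": 0,"tz": 0,"yaw": 0,"claw": 0.8},
])

```text
time_s: 11.25
position: [0.5567, -0.0628, 0.1032]
tool_rot: [[-0.985, -0.174, -0.0], [-0.174, 0.985, 0.001], [0.0, 0.001, -1.0]]
ft_force: [0.7, 6.8, -4.6]
grip_width: 0.0079
gripper_force: 12.6
```

servo_tool([
  {"tx": -0.5,"ty": -0.09,"tz": 0,"yaw": 0,"claw": 0.8},
  {"tx": -0.5,"ty": -0.09,"tz": 0,"yaw": 0,"claw": 0.8},
  {"tx": 0,"ty": 0,"tz": 0,"yaw": 0,"claw": 0.8},
])

```text
time_s: 11.55
position: [0.5463, -0.0645, 0.1032]
tool_rot: [[-0.985, -0.174, -0.001], [-0.174, 0.985, 0.001], [0.001, 0.001, -1.0]]
ft_force: [-2.2, 3.3, -5.1]
grip_width: 0.0078
gripper_force: 12.9
```

Run:
```python
from h import *
im,d=env.get_image('side'); np.savez('pics/side5.npz',im=im,d=d)
x,y,w,h=212,150,60,45
A=cv2.convertScaleAbs(cv2.resize(im[y:y+h,x:x+w],(800,600),interpolation=cv2.INTER_CUBIC)[:,:,::-1],alpha=1.8,beta=10)
cv2.imwrite('pics/i.png',A)
for _ in range(3):
    env.get_image('side'); s=env.observe(); print(s['ft_force'].round(1),s['wrist_torque'].round(3),s['gripper_force'],s['position'].round(4))
print(plate('side',im,d,(.613,-.07),110)[:2])
```

```text
[-2.3  5.2 -4. ] [ 0.557  0.308 -0.011] 13.251838982105255 [ 0.5464 -0.0647  0.1032]
[-4.1  4.1 -2.7] [ 0.512  0.365 -0.056] 13.141647577285767 [ 0.5464 -0.0648  0.1032]
[-1.9  4.8 -1.4] [ 0.59   0.456 -0.022] 13.445507884025574 [ 0.5464 -0.0647  0.1031]
(array([612.72664338, -79.25418736]), ((615.425537109375, -79.56520080566406), (50.46842575073242, 24.9185848236084), 71.34163665771484))
```

View pics/i.png

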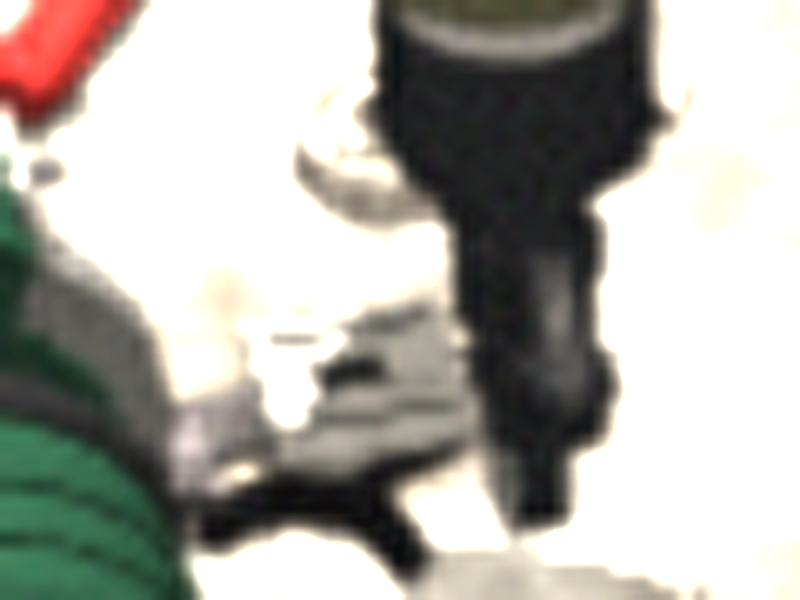

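The plate has followed the gripper out; a gap now shows behind it at (290,390). I'll keep pulling gently until its stop frees it, then set it again.

servo_tool([
  {"tx": -0.4,"ty": -0.07,"tz": 0,"yaw": 0,"claw": 0.8},
  {"tx": -0.4,"ty": -0.07,"tz": 0,"yaw": 0,"claw": 0.8},
  {"tx": 0,"ty": 0,"tz": 0,"yaw": 0,"claw": 0.8},
])

```text
time_s: 12.05
position: [0.5399, -0.0661, 0.1033]
tool_rot: [[-0.985, -0.174, 0.003], [-0.174, 0.985, 0.001], [-0.003, 0.001, -1.0]]
ft_force: [6.5, 7.2, -8.0]
grip_width: 0.0081
gripper_force: 11.0
```

servo_tool([
  {"tx": -0.3,"ty": -0.05,"tz": 0,"yaw": 0,"claw": 0.8},
  {"tx": -0.3,"ty": -0.05,"tz": 0,"yaw": 0,"claw": 0.8},
  {"tx": 0,"ty": 0,"tz": 0,"yaw": 0,"claw": 0.8},
])

```text
time_s: 12.35
position: [0.533, -0.0682, 0.1038]
tool_rot: [[-0.985, -0.173, 0.001], [-0.173, 0.985, -0.001], [-0.001, -0.001, -1.0]]
ft_force: [-0.3, 0.1, 1.3]
grip_width: 0.0082
gripper_force: 0.0
```

servo_tool([
  {"tx": -0.2,"ty": -0.035,"tz": 0,"yaw": 0,"claw": 0.8},
  {"tx": 0,"ty": 0,"tz": 0,"yaw": 0,"claw": 0.8},
])

```text
time_s: 12.55
position: [0.5309, -0.0683, 0.1035]
tool_rot: [[-0.985, -0.173, 0.0], [-0.173, 0.985, -0.0], [-0.0, -0.0, -1.0]]
ft_force: [0.4, -0.1, 0.4]
grip_width: 0.0078
gripper_force: 0.0
```

servo_tool([
  {"tx": -1,"ty": 0,"tz": 2,"yaw": 0,"claw": 0.8},
  {"tx": -2,"ty": 2,"tz": 4,"yaw": 0,"claw": 8.5},
  {"tx": -2,"ty": 4,"tz": 4,"yaw": 0,"claw": 8.5},
  {"tx": -2,"ty": 4.5,"tz": 2,"yaw": 0,"claw": 8.5},
  {"tx": -2,"ty": 4.5,"tz": 0,"yaw": 0,"claw": 8.5},
  {"tx": -1,"ty": 4.5,"tz": 0,"yaw": 0,"claw": 8.5},
  {"tx": 0,"ty": 2.5,"tz": 0,"yaw": 0,"claw": 8.5},
  {"tx": 0,"ty": 0,"tz": 0,"yaw": 0,"claw": 8.5},
])

```text
time_s: 13.35
position: [0.435, 0.1449, 0.2158]
tool_rot: [[-0.984, -0.177, 0.001], [-0.177, 0.984, 0.0], [-0.001, 0.0, -1.0]]
ft_force: [0.7, -0.3, 0.1]
grip_width: 0.0848
gripper_force: 0.0
```

Run:
```python
from h import *
o=[]
for n,(x,y,w,h) in(('top',(225,125,80,60)),('side',(205,150,80,60))):
    im,d=env.get_image(n); np.savez(f'pics/{n}6.npz',im=im,d=d)
    o.append(cv2.resize(im[y:y+h,x:x+w],(400,300),interpolation=cv2.INTER_CUBIC))
    for c in ((.600,-.07),): print(n,plate(n,im,d,c,110))
    P=cloud(n,d); m=(P[...,2]>.08)&(P[...,2]<.110)&(im.max(2)<80)&(np.hypot(P[...,0]-.601,P[...,1]+.073)<.05)
    F=np.array([-.985,-.174]);L=np.array([-.174,.985]); r=(P[m][:,:2]*1000-[601,-73])@np.c_[F,L]
    if n=='top': print(n,r.round().astype(int).tolist())
cv2.imwrite('pics/j.png',np.hstack(o)[:,:,::-1]); s=env.observe(); print(s['time_s'],s['position'],s['ft_force'],s['grip_width'])
```

```text
top (array([585.9376426 , -75.94949529]), ((587.004150390625, -75.89102935791016), (58.07392501831055, 60.28136444091797), 11.085610389709473), 458)
top [[-38, 16], [-37, 13], [-34, 17], [-34, 14], [-33, 16], [-32, 14], [-32, 17], [-29, 14], [-28, 12], [-27, 15], [-26, 12], [-26, 15], [-22, 13], [-12, -36], [-13, -39], [-9, -35], [-10, -38], [-7, -35], [7, 34], [8, 31], [10, 37], [11, 35], [10, 32], [13, 40], [13, 38], [14, 35], [15, 32], [15, 41], [16, 38], [17, 36], [16, 33], [17, 38], [18, 36], [42, -15]]
side (array([587.36184064, -71.69680574]), ((585.4395751953125, -72.51262664794922), (59.84360122680664, 58.814979553222656), 10.44196605682373), 158)
13.45 [0.43554666 0.14262334 0.21552982] [0.06907336 0.65210517 0.85154507] 0.0847551381465942
```

View pics/j.png

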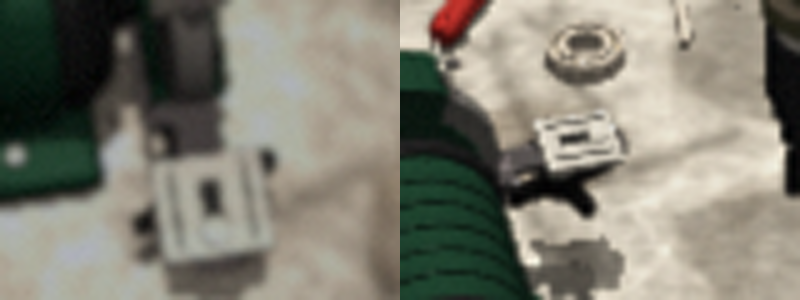

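The rest is out at its stop, with its plate around (212,205) in the left panel, and the front arm is about 19 degrees right of front. I'll grip and set the rest again.

servo_tool([
  {"tx": 2.37,"ty": -3.66,"tz": 0,"yaw": 0,"claw": 8.5},
  {"tx": 2.37,"ty": -3.66,"tz": 0,"yaw": 0,"claw": 8.5},
  {"tx": 2.37,"ty": -3.66,"tz": 0,"yaw": 0,"claw": 8.5},
  {"tx": 2.37,"ty": -3.66,"tz": 0,"yaw": 0,"claw": 8.5},
  {"tx": 2.37,"ty": -3.66,"tz": 0,"yaw": 0,"claw": 8.5},
  {"tx": 2.4,"ty": -3.66,"tz": 0,"yaw": 0,"claw": 8.5},
  {"tx": 0,"ty": 0,"tz": 0,"yaw": 0,"claw": 8.5},
  {"tx": 0,"ty": 0,"tz": -3,"yaw": 0,"claw": 8.5},
  {"tx": 0,"ty": 0,"tz": -2.5,"yaw": 0,"claw": 8.5},
  {"tx": 0,"ty": 0,"tz": -1.5,"yaw": 0,"claw": 8.5},
  {"tx": 0,"ty": 0,"tz": -1.4,"yaw": 0,"claw": 8.5},
  {"tx": 0,"ty": 0,"tz": 0,"yaw": 0,"claw": 8.5},
  {"tx": 0,"ty": 0,"tz": 0,"yaw": 0,"claw": 8.5},
])

```text
time_s: 14.75
position: [0.5779, -0.0776, 0.1319]
tool_rot: [[-0.985, -0.173, 0.0], [-0.173, 0.985, -0.0], [0.0, -0.0, -1.0]]
ft_force: [-0.5, 0.1, 0.2]
grip_width: 0.0847
gripper_force: 0.0
```

servo_tool([
  {"tx": 0,"ty": 0,"tz": 0,"yaw": 0,"claw": 5.5},
  {"tx": 0,"ty": 0,"tz": 0,"yaw": 0,"claw": 5.5},
  {"tx": 0,"ty": 0,"tz": 0,"yaw": 0,"claw": 5.5},
  {"tx": 0,"ty": 0,"tz": 0,"yaw": 0,"claw": 5.5},
  {"tx": 0,"ty": 0,"tz": 0,"yaw": 0,"claw": 5.5},
], newtons=30)

```text
time_s: 15.25
position: [0.578, -0.0758, 0.1328]
tool_rot: [[-0.985, -0.174, 0.001], [-0.174, 0.985, 0.002], [-0.001, 0.002, -1.0]]
ft_force: [-2.5, 7.1, 7.7]
grip_width: 0.0591
gripper_force: 33.0
```

servo_tool([
  {"tx": 0.25,"ty": 0.044,"tz": 0,"yaw": 0,"claw": 5.5},
  {"tx": 0.25,"ty": 0.044,"tz": 0,"yaw": 0,"claw": 5.5},
  {"tx": 0.25,"ty": 0.044,"tz": 0,"yaw": 0,"claw": 5.5},
  {"tx": 0.25,"ty": 0.044,"tz": 0,"yaw": 0,"claw": 5.5},
  {"tx": 0.25,"ty": 0.044,"tz": 0,"yaw": 0,"claw": 5.5},
  {"tx": 0.25,"ty": 0.044,"tz": 0,"yaw": 0,"claw": 5.5},
  {"tx": 0.25,"ty": 0.044,"tz": 0,"yaw": 0,"claw": 5.5},
  {"tx": 0.25,"ty": 0.044,"tz": 0,"yaw": 0,"claw": 5.5},
  {"tx": 0.25,"ty": 0.044,"tz": 0,"yaw": 0,"claw": 5.5},
  {"tx": 0.1,"ty": 0.018,"tz": 0,"yaw": 0,"claw": 5.5},
  {"tx": 0.1,"ty": 0.018,"tz": 0,"yaw": 0,"claw": 5.5},
])

```text
time_s: 16.35
position: [0.6023, -0.0715, 0.1328]
tool_rot: [[-0.985, -0.174, 0.0], [-0.174, 0.985, 0.002], [-0.001, 0.002, -1.0]]
ft_force: [-4.3, 6.0, 8.0]
grip_width: 0.0591
gripper_force: 33.0
```

servo_tool([
  {"tx": 0.1,"ty": 0.018,"tz": 0,"yaw": 0,"claw": 5.5},
])

```text
time_s: 16.45
position: [0.6032, -0.0713, 0.1328]
tool_rot: [[-0.985, -0.174, 0.0], [-0.174, 0.985, 0.002], [-0.0, 0.002, -1.0]]
ft_force: [-4.9, 5.6, 7.6]
grip_width: 0.0589
gripper_force: 33.0
```

servo_tool([
  {"tx": 0.1,"ty": 0.018,"tz": 0,"yaw": 0,"claw": 5.5},
])

```text
time_s: 16.55
position: [0.6042, -0.0711, 0.1329]
tool_rot: [[-0.985, -0.174, 0.0], [-0.174, 0.985, 0.002], [-0.001, 0.002, -1.0]]
ft_force: [-3.8, 4.9, 7.2]
grip_width: 0.0589
gripper_force: 33.0
```

servo_tool([
  {"tx": 0.1,"ty": 0.018,"tz": 0,"yaw": 0,"claw": 5.5},
])

```text
time_s: 16.65
position: [0.6052, -0.0709, 0.1328]
tool_rot: [[-0.985, -0.174, 0.0], [-0.174, 0.985, 0.002], [-0.0, 0.002, -1.0]]
ft_force: [-3.8, 5.1, 8.6]
grip_width: 0.0588
gripper_force: 33.0
```

servo_tool([
  {"tx": 0.1,"ty": 0.018,"tz": 0,"yaw": 0,"claw": 5.5},
])

```text
time_s: 16.75
position: [0.6062, -0.0707, 0.1328]
tool_rot: [[-0.985, -0.174, 0.0], [-0.174, 0.985, 0.002], [-0.001, 0.002, -1.0]]
ft_force: [-3.0, 5.7, 6.7]
grip_width: 0.0591
gripper_force: 33.0
```

servo_tool([
  {"tx": 0.1,"ty": 0.018,"tz": 0,"yaw": 0,"claw": 5.5},
])

```text
time_s: 16.85
position: [0.6072, -0.0705, 0.1328]
tool_rot: [[-0.985, -0.174, 0.0], [-0.174, 0.985, 0.002], [-0.001, 0.002, -1.0]]
ft_force: [-4.6, 5.8, 7.6]
grip_width: 0.059
gripper_force: 33.0
```

servo_tool([
  {"tx": 0.08,"ty": 0.014,"tz": 0,"yaw": 0,"claw": 5.5},
])

```text
time_s: 16.95
position: [0.6076, -0.0705, 0.1328]
tool_rot: [[-0.985, -0.174, -0.001], [-0.174, 0.985, 0.002], [0.001, 0.002, -1.0]]
ft_force: [-9.2, 4.4, 10.8]
grip_width: 0.0592
gripper_force: 33.2
```

servo_tool([
  {"tx": 0.08,"ty": 0.014,"tz": 0,"yaw": 0,"claw": 5.5},
])

```text
time_s: 17.05
position: [0.6077, -0.0705, 0.1328]
tool_rot: [[-0.985, -0.174, -0.003], [-0.174, 0.985, 0.002], [0.003, 0.002, -1.0]]
ft_force: [-13.4, 3.4, 12.3]
grip_width: 0.0591
gripper_force: 33.4
```

servo_tool([
  {"tx": -0.1,"ty": -0.018,"tz": 0,"yaw": 0,"claw": 5.5},
  {"tx": -0.1,"ty": -0.018,"tz": 0,"yaw": 0,"claw": 5.5},
  {"tx": -0.1,"ty": -0.018,"tz": 0,"yaw": 0,"claw": 5.5},
  {"tx": -0.05,"ty": -0.009,"tz": 0,"yaw": 0,"claw": 5.5},
  {"tx": 0,"ty": 0,"tz": 0,"yaw": 0,"claw": 5.5},
  {"tx": 0,"ty": 0,"tz": 0,"yaw": 0,"claw": 5.5},
])

```text
time_s: 17.65
position: [0.6062, -0.0708, 0.1329]
tool_rot: [[-0.985, -0.174, 0.003], [-0.174, 0.985, 0.002], [-0.003, 0.002, -1.0]]
ft_force: [1.0, 6.7, 5.2]
grip_width: 0.059
gripper_force: 32.7
```

servo_tool([
  {"tx": -0.06,"ty": -0.011,"tz": 0,"yaw": 0,"claw": 5.5},
  {"tx": 0,"ty": 0,"tz": 0,"yaw": 0,"claw": 5.5},
  {"tx": 0,"ty": 0,"tz": 0,"yaw": 0,"claw": 5.5},
])

```text
time_s: 17.95
position: [0.6057, -0.0709, 0.1329]
tool_rot: [[-0.985, -0.174, 0.003], [-0.174, 0.985, 0.002], [-0.003, 0.002, -1.0]]
ft_force: [1.3, 6.4, 4.6]
grip_width: 0.059
gripper_force: 32.7
```

servo_tool([
  {"tx": 0,"ty": 0,"tz": 0,"yaw": 0,"claw": 8.5},
  {"tx": 0,"ty": 0,"tz": 0,"yaw": 0,"claw": 8.5},
  {"tx": 0,"ty": 0,"tz": 0,"yaw": 0,"claw": 8.5},
  {"tx": 0,"ty": 0,"tz": 0,"yaw": 0,"claw": 8.5},
  {"tx": 0,"ty": 0,"tz": 0.5,"yaw": 0,"claw": 8.5},
  {"tx": 0,"ty": 0,"tz": 2,"yaw": 0,"claw": 8.5},
  {"tx": 0,"ty": 0,"tz": 3,"yaw": 0,"claw": 8.5},
  {"tx": 0,"ty": 0,"tz": 1,"yaw": 0,"claw": 0},
  {"tx": -2.3,"ty": 0.55,"tz": 0,"yaw": 0,"claw": 0},
  {"tx": -2.35,"ty": 0.55,"tz": 0,"yaw": 0,"claw": 0},
  {"tx": 0,"ty": 0,"tz": 0,"yaw": 0,"claw": 0},
  {"tx": 0,"ty": 0,"tz": 0,"yaw": 0,"claw": 0},
  {"tx": 0,"ty": 0,"tz": 0,"yaw": 0,"claw": 0},
])

```text
time_s: 19.25
position: [0.5592, -0.0615, 0.1963]
tool_rot: [[-0.985, -0.174, 0.0], [-0.174, 0.985, -0.0], [-0.0, -0.0, -1.0]]
ft_force: [0.2, 0.9, -0.0]
grip_width: 0.0003
gripper_force: 0.0
```

servo_tool([
  {"tx": 0,"ty": 0,"tz": -3,"yaw": 0,"claw": 0},
  {"tx": 0,"ty": 0,"tz": -2,"yaw": 0,"claw": 0},
  {"tx": 0,"ty": 0,"tz": -1.5,"yaw": 0,"claw": 0},
  {"tx": 0,"ty": 0,"tz": -1.2,"yaw": 0,"claw": 0},
  {"tx": 0,"ty": 0,"tz": -0.9,"yaw": 0,"claw": 0},
  {"tx": 0,"ty": 0,"tz": 0,"yaw": 0,"claw": 0},
  {"tx": 0,"ty": 0,"tz": 0,"yaw": 0,"claw": 0},
])

```text
time_s: 19.95
position: [0.5589, -0.0614, 0.1109]
tool_rot: [[-0.985, -0.174, 0.001], [-0.174, 0.985, -0.0], [-0.001, -0.0, -1.0]]
ft_force: [-0.3, -0.1, 0.5]
grip_width: -0.0
gripper_force: 0.0
```

servo_tool([
  {"tx": 0.035,"ty": -0.197,"tz": 0,"yaw": 0,"claw": 0},
  {"tx": 0.035,"ty": -0.197,"tz": 0,"yaw": 0,"claw": 0},
  {"tx": 0.035,"ty": -0.197,"tz": 0,"yaw": 0,"claw": 0},
])

```text
time_s: 20.25
position: [0.5598, -0.0675, 0.1109]
tool_rot: [[-0.985, -0.174, 0.001], [-0.174, 0.985, -0.0], [-0.001, -0.0, -1.0]]
ft_force: [0.2, -0.6, -0.4]
grip_width: -0.0001
gripper_force: 0.0
```

servo_tool([
  {"tx": 0.026,"ty": -0.148,"tz": 0,"yaw": 0,"claw": 0},
  {"tx": 0.026,"ty": -0.148,"tz": 0,"yaw": 0,"claw": 0},
])

```text
time_s: 20.45
position: [0.5602, -0.0703, 0.1106]
tool_rot: [[-0.985, -0.174, 0.0], [-0.174, 0.985, 0.0], [-0.0, 0.0, -1.0]]
ft_force: [0.3, 1.6, 0.8]
grip_width: -0.0004
gripper_force: 0.7
```

servo_tool([
  {"tx": 0.026,"ty": -0.148,"tz": 0,"yaw": 0,"claw": 0},
  {"tx": 0.026,"ty": -0.148,"tz": 0,"yaw": 0,"claw": 0},
])

```text
time_s: 20.65
position: [0.5607, -0.073, 0.1105]
tool_rot: [[-0.985, -0.174, 0.0], [-0.174, 0.985, 0.0], [-0.0, 0.0, -1.0]]
ft_force: [-0.4, 2.6, 0.8]
grip_width: 0.0001
gripper_force: 0.7
```

servo_tool([
  {"tx": 0.026,"ty": -0.148,"tz": 0,"yaw": 0,"claw": 0},
  {"tx": 0.026,"ty": -0.148,"tz": 0,"yaw": 0,"claw": 0},
])

```text
time_s: 20.85
position: [0.5612, -0.0761, 0.1105]
tool_rot: [[-0.985, -0.174, -0.0], [-0.174, 0.985, 0.0], [0.0, 0.0, -1.0]]
ft_force: [-0.5, 1.0, 0.8]
grip_width: 0.0001
gripper_force: 0.7
```

servo_tool([
  {"tx": 0.026,"ty": -0.148,"tz": 0,"yaw": 0,"claw": 0},
  {"tx": 0.026,"ty": -0.148,"tz": 0,"yaw": 0,"claw": 0},
])

```text
time_s: 21.05
position: [0.5617, -0.0791, 0.1105]
tool_rot: [[-0.985, -0.174, -0.0], [-0.174, 0.985, 0.0], [0.0, 0.0, -1.0]]
ft_force: [-0.2, 2.5, 0.4]
grip_width: -0.0001
gripper_force: 0.7
```

servo_tool([
  {"tx": 0.026,"ty": -0.148,"tz": 0,"yaw": 0,"claw": 0},
  {"tx": 0.026,"ty": -0.148,"tz": 0,"yaw": 0,"claw": 0},
])

```text
time_s: 21.25
position: [0.5622, -0.0821, 0.1104]
tool_rot: [[-0.985, -0.174, -0.0], [-0.174, 0.985, 0.0], [0.0, 0.0, -1.0]]
ft_force: [0.2, 1.0, 0.0]
grip_width: -0.0
gripper_force: 0.6
```

servo_tool([
  {"tx": 0.026,"ty": -0.148,"tz": 0,"yaw": 0,"claw": 0},
  {"tx": 0.026,"ty": -0.148,"tz": 0,"yaw": 0,"claw": 0},
])

```text
time_s: 21.45
position: [0.5627, -0.0851, 0.1105]
tool_rot: [[-0.985, -0.174, -0.0], [-0.174, 0.985, -0.0], [0.0, -0.0, -1.0]]
ft_force: [-0.2, 1.9, 0.3]
grip_width: 0.0002
gripper_force: 0.6
```

servo_tool([
  {"tx": 0.026,"ty": -0.148,"tz": 0,"yaw": 0,"claw": 0},
  {"tx": 0.026,"ty": -0.148,"tz": 0,"yaw": 0,"claw": 0},
])

```text
time_s: 21.65
position: [0.5632, -0.0881, 0.1104]
tool_rot: [[-0.985, -0.174, -0.0], [-0.174, 0.985, -0.0], [0.0, -0.0, -1.0]]
ft_force: [-0.5, 1.1, 0.3]
grip_width: -0.0001
gripper_force: 0.5
```

servo_tool([
  {"tx": 0.026,"ty": -0.148,"tz": 0,"yaw": 0,"claw": 0},
  {"tx": 0.026,"ty": -0.148,"tz": 0,"yaw": 0,"claw": 0},
])

```text
time_s: 21.85
position: [0.5637, -0.091, 0.1104]
tool_rot: [[-0.985, -0.174, -0.0], [-0.174, 0.985, -0.0], [0.0, -0.0, -1.0]]
ft_force: [0.1, 0.8, 0.9]
grip_width: 0.0002
gripper_force: 0.4
```

servo_tool([
  {"tx": 0.026,"ty": -0.148,"tz": 0,"yaw": 0,"claw": 0},
  {"tx": 0.026,"ty": -0.148,"tz": 0,"yaw": 0,"claw": 0},
])

```text
time_s: 22.05
position: [0.5642, -0.094, 0.1104]
tool_rot: [[-0.985, -0.174, -0.0], [-0.174, 0.985, 0.0], [0.0, 0.0, -1.0]]
ft_force: [-0.6, 1.5, -0.8]
grip_width: -0.0001
gripper_force: 0.6
```

servo_tool([
  {"tx": -0.035,"ty": 0.197,"tz": 0,"yaw": 0,"claw": 0},
  {"tx": 0,"ty": 0,"tz": 2,"yaw": 0,"claw": 0},
  {"tx": 0,"ty": 0,"tz": 0.5,"yaw": 0,"claw": 0},
  {"tx": -0.35,"ty": 2.05,"tz": 0,"yaw": 0,"claw": 0},
  {"tx": -0.36,"ty": 2.05,"tz": 0,"yaw": 0,"claw": 0},
  {"tx": -0.36,"ty": 2.05,"tz": 0,"yaw": 0,"claw": 0},
  {"tx": 0,"ty": 0,"tz": 0,"yaw": 0,"claw": 0},
  {"tx": 0,"ty": 0,"tz": -1.3,"yaw": 0,"claw": 0},
  {"tx": 0,"ty": 0,"tz": -1.2,"yaw": 0,"claw": 0},
  {"tx": 0,"ty": 0,"tz": 0,"yaw": 0,"claw": 0},
  {"tx": 0,"ty": 0,"tz": 0,"yaw": 0,"claw": 0},
])

```text
time_s: 23.15
position: [0.5533, -0.0308, 0.1103]
tool_rot: [[-0.985, -0.173, -0.0], [-0.173, 0.985, 0.0], [0.0, 0.0, -1.0]]
ft_force: [0.3, 0.6, 0.1]
grip_width: -0.0002
gripper_force: 0.0
```

Run:
```python
from h import *
im,d=env.get_image('side'); np.savez('pics/side7.npz',im=im,d=d)
P=cloud('side',d); F=np.array([-.985,-.174]);L=np.array([-.174,.985])
q=P.reshape(-1,3); r=(q[:,:2]-[.603,-.070])@np.c_[F,L]*1000
g=(im.max(2).ravel()<80)&(q[:,2]>.080)&(q[:,2]<.108)&(np.hypot(*r.T)<52)
print(np.c_[r,q[:,2]*1000][g].round().astype(int).tolist())
s=env.observe();print(s['position'],s['ft_force'],((s['position'][:2]-np.array([.601,-.073]))@np.c_[F,L]).round(4))
x,y,w,h=212,150,60,45
cv2.imwrite('pics/k.png',cv2.convertScaleAbs(cv2.resize(im[y:y+h,x:x+w],(800,600),interpolation=cv2.INTER_CUBIC)[:,:,::-1],alpha=1.6,beta=10))
```

```text
[[26, -25, 106], [31, -32, 99], [29, -23, 102], [29, -22, 98], [24, -20, 91], [-8, 10, 107], [0, 11, 106], [4, 8, 103], [8, 5, 100], [11, 12, 104], [15, 5, 98], [18, 11, 102], [22, 11, 101], [-17, -5, 93], [-14, 5, 99], [-11, 10, 103], [-8, 11, 103], [-5, 17, 107], [-1, 12, 102], [2, 15, 104], [7, 10, 99], [10, 11, 99], [13, 16, 102], [16, 19, 105], [21, 13, 99], [23, 21, 105], [28, 15, 99], [30, 23, 105], [-15, 8, 98], [-12, 12, 100], [-9, 14, 101], [-4, 10, 97], [-1, 14, 99], [2, 18, 102], [6, 13, 97], [11, 7, 91], [13, 17, 99], [16, 23, 103], [18, 28, 106], [23, 24, 102], [26, 25, 102], [29, 32, 107], [-21, 19, 102], [-17, 19, 102], [-14, 22, 103], [-10, 19, 100], [-6, 16, 97], [-1, 13, 94], [3, 11, 92], [6, 16, 95], [9, 19, 96], [12, 20, 96], [16, 19, 95], [19, 22, 96], [22, 25, 98], [26, 27, 100], [29, 32, 103], [-26, 28, 106], [-21, 21, 100], [-17, 20, 98], [-14, 22, 99], [-10, 17, 94], [-5, 13, 90], [-2, 17, 92], [2, 14, 90], [19, 22, 92], [22, 28, 96], [26, 26, 94], [28, 33, 99], [-30, 30, 104], [-26, 28, 101], [-23, 35, 106], [-18, 25, 98], [-14, 23, 95], [-10, 19, 91], [25, 31, 93], [28, 31, 92], [-30, 31, 100], [-27, 32, 100], [-24, 35, 102], [-19, 27, 94], [-16, 31, 97], [-30, 29, 94], [-27, 32, 96], [-23, 29, 92], [-20, 31, 93], [-27, 30, 90], [-24, 30, 89]]
[ 0.55347819 -0.03078911  0.11063724] [-0.37747998  0.38094301 -0.12998816] [0.0395 0.0498]
```

View pics/k.png

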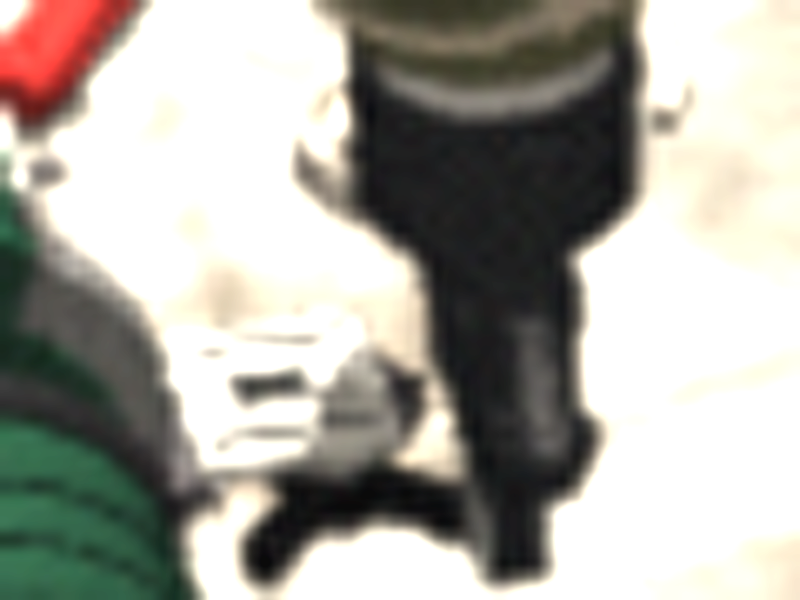

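The front-left arm now points about 42 degrees left, ending near (465,500) just beside the fingertip. The rest still stands in at its gap. I'll continue with the second stroke, reading the force often.

servo_tool([
  {"tx": 0.035,"ty": -0.197,"tz": 0,"yaw": 0,"claw": 0},
  {"tx": 0.035,"ty": -0.197,"tz": 0,"yaw": 0,"claw": 0},
  {"tx": 0.035,"ty": -0.197,"tz": 0,"yaw": 0,"claw": 0},
])

```text
time_s: 23.5
position: [0.5543, -0.0364, 0.1107]
tool_rot: [[-0.985, -0.174, 0.0], [-0.174, 0.985, 0.0], [-0.0, 0.0, -1.0]]
ft_force: [-1.2, 2.5, 0.2]
grip_width: 0.0002
gripper_force: 1.3
```

servo_tool([
  {"tx": 0.026,"ty": -0.148,"tz": 0,"yaw": 0,"claw": 0},
  {"tx": 0.026,"ty": -0.148,"tz": 0,"yaw": 0,"claw": 0},
  {"tx": 0.026,"ty": -0.148,"tz": 0,"yaw": 0,"claw": 0},
])

```text
time_s: 23.8
position: [0.5535, -0.0398, 0.1102]
tool_rot: [[-0.985, -0.174, -0.004], [-0.174, 0.985, 0.002], [0.004, 0.003, -1.0]]
ft_force: [-8.8, 5.4, 4.3]
grip_width: 0.0005
gripper_force: 5.6
```

servo_tool([
  {"tx": 0.026,"ty": -0.148,"tz": 0,"yaw": 0,"claw": 0},
  {"tx": 0.026,"ty": -0.148,"tz": 0,"yaw": 0,"claw": 0},
  {"tx": 0.026,"ty": -0.148,"tz": 0,"yaw": 0,"claw": 0},
])

```text
time_s: 24.1
position: [0.5525, -0.0435, 0.1098]
tool_rot: [[-0.985, -0.174, -0.009], [-0.174, 0.985, 0.004], [0.008, 0.005, -1.0]]
ft_force: [-16.0, 8.1, 7.3]
grip_width: -0.0001
gripper_force: 9.5
```

Run:
```python
from h import *
im,d=env.get_image('side'); np.savez('pics/side8.npz',im=im,d=d)
P=cloud('side',d); F=np.array([-.985,-.174]);L=np.array([-.174,.985])
B=np.c_[F,L]
for _ in range(3):
    env.get_image('side'); s=env.observe(); f,t=s['ft_force'],s['wrist_torque']; print('FL force',(f[:2]@B).round(1),f[2].round(1),'tau FL',(t[:2]@B).round(3),t[2].round(3),s['gripper_force'],((s['position'][:2]-np.array([.601,-.073]))@B*1000).round(1))
q=P.reshape(-1,3); r=(q[:,:2]-[.603,-.070])@B*1000
g=(im.max(2).ravel()<80)&(q[:,2]>.088)&(q[:,2]<.104)&(np.hypot(*r.T)<52)
print(r[g].round().astype(int).tolist())
# plate left edge/corner compare between frames 7 and 8
for k in ('1','7','8'):
    z=np.load(f'pics/side{k}.npz'); Q=cloud('side',z['d']); R=(Q[...,:2]-[.603,-.070])@B*1000
    m=(abs(Q[...,2]-.13)<.006)&(z['im'].min(2)>100)&(R[...,0]<25)&(R[...,0]>-60)&(abs(R[...,1])<40)
    a=R[m]; print(k,m.sum(),'fwd pct',np.percentile(a[:,0],[1,3,50,97,99]).round(1))
```

```text
FL force [14.   8.8] 7.1 tau FL [-1.522  2.204] -0.112 8.79206657409668 [42.7 37.4]
FL force [14.8  9.2] 6.2 tau FL [-1.524  2.153] -0.11 8.742768466472626 [42.7 37.4]
FL force [13.   8.9] 6.7 tau FL [-1.504  2.219] -0.164 8.718222677707672 [42.8 37.5]
[[16, 1], [-7, 5], [0, 7], [7, 10], [15, 10], [19, 8], [22, 13], [26, 6], [29, 14], [33, 12], [-24, -6], [-20, -7], [-16, -8], [-14, 3], [-11, 7], [-8, 9], [-4, 8], [3, 14], [10, 12], [14, 12], [18, 12], [20, 18], [24, 16], [28, 18], [32, 17], [-14, 2], [-13, 15], [-8, 10], [-5, 16], [-1, 15], [2, 16], [7, 11], [10, 14], [14, 14], [18, 9], [19, 23], [23, 22], [31, 19], [-17, 18], [-14, 22], [-10, 23], [-6, 19], [-1, 13], [2, 16], [4, 23], [10, 11], [13, 17], [16, 17], [20, 18], [23, 20], [27, 23], [28, 33], [-18, 26], [-11, 29], [-7, 25], [1, 20], [30, 25], [32, 32], [-19, 30], [-16, 34], [-12, 28], [-7, 25], [-24, 35], [-20, 31], [-17, 36], [-12, 30], [-24, 38], [-20, 33], [-17, 38], [-25, 38], [-21, 36], [-17, 34]]
1 147 fwd pct [-40.2 -39.6 -12.6  13.   14.2]
7 108 fwd pct [-40.2 -39.5 -19.8  12.1  13.7]
8 94 fwd pct [-41.4 -40.  -23.7  11.   13.6]
```

The contact was only the fingertip's narrow corner riding on the arm's rounded end, so it put no torque on the knob. I'll back off, come 4.5 mm closer to the axis and push again.

servo_tool([
  {"tx": -0.1,"ty": 0.57,"tz": 0,"yaw": 0,"claw": 0},
  {"tx": -0.1,"ty": 0.56,"tz": 0,"yaw": 0,"claw": 0},
  {"tx": 0.22,"ty": 0.04,"tz": 0,"yaw": 0,"claw": 0},
  {"tx": 0.22,"ty": 0.04,"tz": 0,"yaw": 0,"claw": 0},
  {"tx": 0,"ty": 0,"tz": 0,"yaw": 0,"claw": 0},
])

```text
time_s: 24.8
position: [0.5588, -0.0333, 0.1105]
tool_rot: [[-0.985, -0.174, 0.001], [-0.174, 0.985, -0.0], [-0.001, -0.0, -1.0]]
ft_force: [-0.4, 0.4, 0.2]
grip_width: -0.0001
gripper_force: 0.0
```

servo_tool([
  {"tx": 0.026,"ty": -0.148,"tz": 0,"yaw": 0,"claw": 0},
  {"tx": 0.026,"ty": -0.148,"tz": 0,"yaw": 0,"claw": 0},
])

```text
time_s: 25.0
position: [0.5588, -0.0362, 0.1104]
tool_rot: [[-0.985, -0.174, -0.0], [-0.174, 0.985, 0.0], [0.0, 0.0, -1.0]]
ft_force: [-0.2, 2.5, -0.4]
grip_width: -0.0001
gripper_force: 0.8
```

servo_tool([
  {"tx": 0.026,"ty": -0.148,"tz": 0,"yaw": 0,"claw": 0},
  {"tx": 0.026,"ty": -0.148,"tz": 0,"yaw": 0,"claw": 0},
])

```text
time_s: 25.2
position: [0.5582, -0.0385, 0.1101]
tool_rot: [[-0.985, -0.174, -0.003], [-0.174, 0.985, 0.002], [0.003, 0.002, -1.0]]
ft_force: [-5.1, 4.2, 0.9]
grip_width: 0.0004
gripper_force: 2.6
```

servo_tool([
  {"tx": 0.026,"ty": -0.148,"tz": 0,"yaw": 0,"claw": 0},
  {"tx": 0.026,"ty": -0.148,"tz": 0,"yaw": 0,"claw": 0},
])

```text
time_s: 25.4
position: [0.5588, -0.0414, 0.1102]
tool_rot: [[-0.985, -0.174, -0.003], [-0.174, 0.985, 0.001], [0.002, 0.002, -1.0]]
ft_force: [-4.4, 3.0, 1.3]
grip_width: -0.0001
gripper_force: 2.1
```

servo_tool([
  {"tx": 0.026,"ty": -0.148,"tz": 0,"yaw": 0,"claw": 0},
  {"tx": 0.026,"ty": -0.148,"tz": 0,"yaw": 0,"claw": 0},
])

```text
time_s: 25.6
position: [0.56, -0.0448, 0.1104]
tool_rot: [[-0.985, -0.174, -0.001], [-0.174, 0.985, 0.0], [0.001, 0.0, -1.0]]
ft_force: [-3.2, 2.4, 0.7]
grip_width: 0.0
gripper_force: 1.4
```

servo_tool([
  {"tx": 0.026,"ty": -0.148,"tz": 0,"yaw": 0,"claw": 0},
  {"tx": 0.026,"ty": -0.148,"tz": 0,"yaw": 0,"claw": 0},
])

```text
time_s: 25.8
position: [0.5609, -0.048, 0.1105]
tool_rot: [[-0.985, -0.174, 0.0], [-0.174, 0.985, -0.0], [-0.0, -0.0, -1.0]]
ft_force: [-2.2, 2.1, 0.6]
grip_width: 0.0
gripper_force: 1.2
```

servo_tool([
  {"tx": 0.026,"ty": -0.148,"tz": 0,"yaw": 0,"claw": 0},
  {"tx": 0.026,"ty": -0.148,"tz": 0,"yaw": 0,"claw": 0},
])

```text
time_s: 26.0
position: [0.5615, -0.051, 0.1105]
tool_rot: [[-0.985, -0.174, 0.0], [-0.174, 0.985, -0.0], [-0.0, -0.0, -1.0]]
ft_force: [-1.5, 2.0, 1.3]
grip_width: -0.0002
gripper_force: 1.1
```

servo_tool([
  {"tx": 0.026,"ty": -0.148,"tz": 0,"yaw": 0,"claw": 0},
  {"tx": 0.026,"ty": -0.148,"tz": 0,"yaw": 0,"claw": 0},
])

```text
time_s: 26.2
position: [0.562, -0.054, 0.1105]
tool_rot: [[-0.985, -0.174, 0.0], [-0.174, 0.985, -0.0], [-0.0, -0.0, -1.0]]
ft_force: [-2.0, 2.0, 1.9]
grip_width: -0.0001
gripper_force: 1.0
```

servo_tool([
  {"tx": 0.026,"ty": -0.148,"tz": 0,"yaw": 0,"claw": 0},
  {"tx": 0.026,"ty": -0.148,"tz": 0,"yaw": 0,"claw": 0},
])

```text
time_s: 26.4
position: [0.5625, -0.0569, 0.1105]
tool_rot: [[-0.985, -0.174, 0.0], [-0.174, 0.985, -0.0], [-0.0, -0.0, -1.0]]
ft_force: [-1.5, 0.6, 1.2]
grip_width: 0.0003
gripper_force: 0.9
```

servo_tool([
  {"tx": 0.026,"ty": -0.148,"tz": 0,"yaw": 0,"claw": 0},
  {"tx": 0.026,"ty": -0.148,"tz": 0,"yaw": 0,"claw": 0},
])

```text
time_s: 26.6
position: [0.5629, -0.0598, 0.1105]
tool_rot: [[-0.985, -0.174, -0.0], [-0.174, 0.985, 0.0], [0.0, 0.0, -1.0]]
ft_force: [-1.6, 1.6, 1.9]
grip_width: -0.0004
gripper_force: 1.1
```

servo_tool([
  {"tx": 0.026,"ty": -0.148,"tz": 0,"yaw": 0,"claw": 0},
  {"tx": 0.026,"ty": -0.148,"tz": 0,"yaw": 0,"claw": 0},
])

```text
time_s: 26.8
position: [0.5634, -0.0627, 0.1104]
tool_rot: [[-0.985, -0.174, -0.0], [-0.174, 0.985, 0.0], [0.0, 0.0, -1.0]]
ft_force: [-1.5, 1.0, 0.6]
grip_width: 0.0002
gripper_force: 1.2
```

servo_tool([
  {"tx": 0.026,"ty": -0.148,"tz": 0,"yaw": 0,"claw": 0},
  {"tx": 0.026,"ty": -0.148,"tz": 0,"yaw": 0,"claw": 0},
])

```text
time_s: 27.0
position: [0.5639, -0.0657, 0.1104]
tool_rot: [[-0.985, -0.174, -0.0], [-0.174, 0.985, 0.0], [0.0, 0.0, -1.0]]
ft_force: [-4.0, 0.4, 1.1]
grip_width: 0.0004
gripper_force: 1.2
```

servo_tool([
  {"tx": 0.026,"ty": -0.148,"tz": 0,"yaw": 0,"claw": 0},
  {"tx": 0.026,"ty": -0.148,"tz": 0,"yaw": 0,"claw": 0},
])

```text
time_s: 27.2
position: [0.5645, -0.0687, 0.1105]
tool_rot: [[-0.985, -0.174, 0.0], [-0.174, 0.985, -0.0], [-0.0, -0.0, -1.0]]
ft_force: [-1.5, 1.1, 1.5]
grip_width: -0.0001
gripper_force: 1.1
```

servo_tool([
  {"tx": 0.026,"ty": -0.148,"tz": 0,"yaw": 0,"claw": 0},
  {"tx": 0.026,"ty": -0.148,"tz": 0,"yaw": 0,"claw": 0},
])

```text
time_s: 27.4
position: [0.5651, -0.0714, 0.1104]
tool_rot: [[-0.985, -0.174, 0.0], [-0.174, 0.985, 0.0], [-0.0, 0.0, -1.0]]
ft_force: [-1.0, 3.6, 0.2]
grip_width: -0.0001
gripper_force: 1.8
```

servo_tool([
  {"tx": 0.026,"ty": -0.148,"tz": 0,"yaw": 0,"claw": 0},
  {"tx": 0.026,"ty": -0.148,"tz": 0,"yaw": 0,"claw": 0},
])

```text
time_s: 27.6
position: [0.5656, -0.074, 0.1105]
tool_rot: [[-0.985, -0.174, 0.0], [-0.174, 0.985, 0.001], [-0.0, 0.001, -1.0]]
ft_force: [0.2, 6.3, 0.8]
grip_width: -0.0001
gripper_force: 2.7
```

servo_tool([
  {"tx": 0.026,"ty": -0.148,"tz": 0,"yaw": 0,"claw": 0},
  {"tx": 0.026,"ty": -0.148,"tz": 0,"yaw": 0,"claw": 0},
])

```text
time_s: 27.8
position: [0.566, -0.0765, 0.1104]
tool_rot: [[-0.985, -0.174, -0.0], [-0.174, 0.985, 0.002], [-0.0, 0.002, -1.0]]
ft_force: [-1.4, 9.5, 1.0]
grip_width: 0.0005
gripper_force: 3.6
```

servo_tool([
  {"tx": 0.026,"ty": -0.148,"tz": 0,"yaw": 0,"claw": 0},
  {"tx": 0.026,"ty": -0.148,"tz": 0,"yaw": 0,"claw": 0},
])

```text
time_s: 28.0
position: [0.5662, -0.079, 0.1103]
tool_rot: [[-0.985, -0.174, -0.001], [-0.174, 0.985, 0.003], [0.0, 0.003, -1.0]]
ft_force: [-1.1, 11.7, 2.1]
grip_width: -0.0001
gripper_force: 4.3
```

servo_tool([
  {"tx": 0.026,"ty": -0.148,"tz": 0,"yaw": 0,"claw": 0},
])

```text
time_s: 28.1
position: [0.5664, -0.0803, 0.1103]
tool_rot: [[-0.985, -0.174, -0.001], [-0.174, 0.985, 0.003], [0.001, 0.003, -1.0]]
ft_force: [-3.0, 10.0, 1.8]
grip_width: -0.0002
gripper_force: 4.8
```

servo_tool([
  {"tx": 0.026,"ty": -0.148,"tz": 0,"yaw": 0,"claw": 0},
  {"tx": 0.026,"ty": -0.148,"tz": 0,"yaw": 0,"claw": 0},
])

```text
time_s: 28.3
position: [0.5666, -0.083, 0.1102]
tool_rot: [[-0.985, -0.174, -0.002], [-0.174, 0.985, 0.004], [0.002, 0.004, -1.0]]
ft_force: [-3.2, 11.6, 3.1]
grip_width: 0.0002
gripper_force: 5.3
```

Run:
```python
from h import *
B=np.c_[[-.985,-.174],[-.174,.985]]
for _ in range(6):
    s=env.observe(); f=s['ft_force']; print((f[:2]@B).round(1),f[2].round(1),s['gripper_force'].__round__(2),((s['position'][:2]-np.array([.601,-.073]))@B*1000).round(1)); env.get_image('side')
```

```text
[ 1.1 12. ] 3.1 5.28 [35.6 -3.9]
[1.7 9.6] 1.2 4.33 [35.7 -4.1]
[2.4 9. ] 1.5 4.14 [35.7 -4.3]
[2.1 9.6] 2.1 4.08 [35.7 -4.3]
[1.7 8.6] 0.9 4.06 [35.7 -4.4]
[1.6 8.8] 0.8 4.05 [35.6 -4.4]
```

servo_tool([
  {"tx": 0.02,"ty": -0.12,"tz": 0,"yaw": 0,"claw": 0},
])

```text
time_s: 28.7
position: [0.5668, -0.0843, 0.1102]
tool_rot: [[-0.985, -0.174, -0.002], [-0.174, 0.985, 0.003], [0.002, 0.004, -1.0]]
ft_force: [-3.2, 13.2, 2.7]
grip_width: -0.0002
gripper_force: 5.3
```

servo_tool([
  {"tx": -0.06,"ty": 0.3,"tz": 0,"yaw": 0,"claw": 0},
  {"tx": -0.09,"ty": 0.5,"tz": 0,"yaw": 0,"claw": 0},
  {"tx": -1,"ty": 0,"tz": 0,"yaw": 0,"claw": 0},
  {"tx": -3,"ty": 0,"tz": 1,"yaw": 0,"claw": 0},
  {"tx": -3,"ty": 3,"tz": 4,"yaw": 0,"claw": 0},
  {"tx": -3,"ty": 4,"tz": 4,"yaw": 0,"claw": 0},
  {"tx": -2,"ty": 4,"tz": 2,"yaw": 0,"claw": 0},
  {"tx": 0,"ty": 4,"tz": 0,"yaw": 0,"claw": 0},
  {"tx": 0,"ty": 4,"tz": 0,"yaw": 0,"claw": 0},
  {"tx": 0,"ty": 4,"tz": 0,"yaw": 0,"claw": 0},
  {"tx": 0,"ty": 0,"tz": 0,"yaw": 0,"claw": 0},
  {"tx": 0,"ty": 0,"tz": 0,"yaw": 0,"claw": 0},
])

```text
time_s: 29.9
position: [0.4566, 0.1391, 0.206]
tool_rot: [[-0.984, -0.175, 0.001], [-0.175, 0.984, -0.001], [-0.001, -0.001, -1.0]]
ft_force: [-0.5, 0.3, 0.2]
grip_width: 0.0
gripper_force: 0.0
```

Run:
```python
from h import *
F=np.array([-.985,-.174]);L=np.array([-.174,.985]);B=np.c_[F,L]
for n,k0 in(('top','1'),('side','1')):
    im,d=env.get_image(n); z=np.load(f'pics/{n}{k0}.npz')
    for i,dd,t in((z['im'],z['d'],'set1'),(im,d,'now')):
        m,r,_=plate(n,i,dd,(.613,-.07),110); print(n,t,(m@B).round(1),(np.array(r[0])@B).round(1))
    P=cloud(n,d); m=(P[...,2]>.085)&(P[...,2]<.107)&(im.max(2)<80)&(np.hypot(P[...,0]-.601,P[...,1]+.073)<.05)
    if n=='top': print(((P[m][:,:2]*1000-[601,-73])@B).round().astype(int).tolist())
s=env.observe(); print(s['time_s'],s['position'],s['ft_force'])
```

```text
top set1 [-592.2 -176.7] [-592.3 -176.6]
top now [-591.9 -177. ] [-592.5 -177. ]
[[13, -18], [13, -21], [11, 15], [11, 13], [16, -17], [16, -20], [16, -23], [12, 24], [12, 21], [13, 18], [13, 15], [14, 13], [15, -4], [15, -7], [17, -9], [18, -11], [17, -14], [19, -17], [19, -20], [19, -22], [15, 24], [16, 22], [15, 19], [17, 16], [17, 13], [16, 10], [15, 4], [15, 1], [19, -9], [20, -11], [21, -14], [21, -16], [21, -19], [22, -22], [22, -25], [17, 27], [18, 25], [18, 22], [18, 19], [19, 17], [19, 13], [21, -11], [22, -14], [24, -16], [24, -19], [25, -21], [26, -24], [25, -27], [21, 31], [21, 28], [20, 25], [20, 22], [21, 20], [21, 17], [19, 13], [24, -14], [27, -16], [27, -18], [27, -21], [27, -24], [28, -26], [22, 34], [23, 31], [23, 28], [23, 25], [24, 23], [23, 20], [22, 17], [28, -16], [29, -18], [30, -21], [31, -23], [31, -26], [25, 34], [25, 31], [26, 29], [26, 26], [26, 23], [25, 20], [32, -20], [33, -23], [34, -25], [26, 34], [28, 32], [29, 29], [28, 26], [27, 23], [34, -24], [29, 32], [31, 29], [31, 27]]
side set1 [-594.7 -173.4] [-594.6 -173.5]
side now [-594.4 -173. ] [-594.8 -173.1]
30.0 [0.45692812 0.13794416 0.2060185 ] [-0.29057131 -0.08815005 -0.44184305]
```

```bash
python3 -c "
from rig import env
print(env.close_job())"
```

```text
the job is handed in; nothing more can be done
None
```

I handed the job in at about 30 s: the right-hand rest is set about 2 mm off the wheel (touch-off on the wheel, then 2 mm back). The knob is tight at an estimated 0.4 N m, roughly 40 N of clamping, and the arm is clear of everything. On the way, the gripper caught the rest and dragged it out to its stop, so I set it a second time before tightening. I never touched the bystanders, and the judge's result was not shown to me.

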